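# Load and mark round rods in an end-marking jig

### The arm

A 6-joint arm with a two-finger parallel gripper is mounted at the origin on the work surface. World frame = base frame: x ahead of the robot, y to its left, z up, the work surface at z = 0. Lengths are in m, angles in rad, forces in N, time in s.
With the tool pointing down it reaches from about 0.35 to 0.975 m from the base axis. Payload 4.9 kg.
Tool frame: the origin (TCP) lies at the very end of the fingers, on their centre line; the grasp point (between the pads) lies 19 mm behind it; z points along the fingers, y is the line along which they close (so a half turn about z gives the same grasp; the last joint's range is limited). The gripper opens to 85 mm and grips with 20 to 120 N. Pads are 22 mm wide; open, the fingers measure 114 mm over their backs; the gripper's body (76 mm by 85 mm) begins 54 mm behind the grasp point. The pads swing forward as they close: fully open they stand 13 mm farther back than shut.
Start: joints at [1.127, 0.053, 1.613, -0, 1.476, -0.119], TCP at [0.199, 0.592, 0.203] pointing down, gripper open.
Joint ranges: [-3.01, 3.01], [-1.01, 2.22], [0.06, 2.58], [-1.02, 4.17], [0.09, 2.62], [-3.14, 3.14]. Speed limits (rad/s): [2.57, 2.57, 3.14, 3.14, 3.14, 3.14].

### API

Orientations are given as a rotation vector (axis times angle).
In Python, from station import ctrl gives the robot as it stands. The module is installed in compiled form; this text tells all that it offers.
- The arm moves only by the tool jog_arm, never from a script. Its argument "steps" is a list of rows, each an object with "delta_rot": the turn, a rotation vector about the tool's x, y, z in degrees, a list of three; "linear": the shift along the tool's x, y, z in m, a list of three; "grip": the finger opening in m, from 0 to 0.0854. In form: [{"delta_rot": [rx, ry, rz], "linear": [x, y, z], "grip": grip}, ...]. A call has 1 to 10 rows; each row shifts and turns the commanded pose from where the row before left it, along the tool's axes as they then stand; what a row does not reach is not made up. A row lasts 1/10 s, in which the tool goes at most 50 mm and 8.59 degrees, less where a joint would pass 70% of its speed; a pose out of reach is approached as far as the arm can. A call with a gripper value outside its range is refused whole. The fingers move at their own pace and stop on an object; "newtons" is the grip in N (left out, the last holds). Time passes only in rows, so rows that do not move let the fingers close. It gives the time, the measured TCP pose, the force, the opening and the grip force at its end, in the units of the state.
- ctrl.get_obs(): the state, without advancing time (a new reading comes with each control period).
- ctrl.get_image(name): name is "scene" or "top" or "wrist"; returns (picture, depth): 400x640x3 uint8, red, green, blue; 400x640 float32, m along the optical axis (not along the pixel's ray), 0 where there is no reading.
- ctrl.camera_info(name): a dict with "camera_matrix" (3x3 intrinsics, pixels), "distortion" ([k1, k2, p1, p2, k3] as OpenCV has them; the pictures are not rectified), "R" (3x3) and "t" (3): a world point X has camera coordinates R X + t; the wrist camera has in their place "T_tool_cam" (4x4, takes a point from camera to tool coordinates, whose origin is the TCP and whose axes are the flange's). Camera axes: x right, y down, z forward; pixel columns grow to the right and rows downward; lengths in m; the calibration is good to about 2 mm. A picture is of the moment at which its call begins: read the wrist's pose just before it. camera_info takes no time and is no camera call.
- ctrl.finish_job(): hands the job in; it is judged then, once.
The state is a dict: "t": time; "q": joint angles; "dq": joint speeds; "effort": joint torques, N m; "tool_pos": TCP position; "tool_rot": TCP orientation; "contact_force": force on the tool from outside, world axes, zero at the start; "wrist_torque": the same for the moment, N m; "opening": finger opening in m; "grip_force": force on a finger pad.
Only numpy, scipy, OpenCV 4.12 (cv2) and the standard library are available. Lean on these libraries where they do the work, as an engineer would, in place of code of your own. Each camera call takes 0.05 s, during which the arm holds its last target. There are 200 camera calls.

### The job

Pick every round rod (there are two to four) out of the offcuts crate, leaving the other offcuts in it, and lay each in a slot of its own in the marking jig's cradle, lying flat across both rails between jaw and fence. Then close the jaw by turning the hand knob clockwise, regripping as often as needed, until it is fully home, and after that press the marking plunger right down to its stop and let it spring back up. Leave the other things on the bench where they are.

Things in the scene. Friction and masses are not known exactly. Their poses are not given: they have to be found in the camera images.
- crate: Open plywood offcuts crate on the bench, fixed, outside 275 mm (its x) by 376 mm (its y), 50 mm high, walls and floor 8 mm thick. Origin: centre of the underside, on the bench top.
- jig: End-marking jig of plywood and aluminium, fixed. Origin on the bench top under the middle of its cradle, z up. The cradle is two wooden rails along the jig's y, 12 mm thick, centred at x = -33 and +33 mm, flat tops 35 mm up; between them it is open down to z = 10 mm. 45-degree teeth on the rails (peaks at z = 52 mm) part them into four V-sided slots. Fixed fence at +x, face at x = +51 mm, top at z = 75 mm.
- jaw_face (a point): Middle of the face of the jig's moving aluminium jaw, 48 mm above the bench; the jaw's top is at 58 mm. It faces the fence across the cradle and moves along the jig's x: face at x = -72.5 mm + 1.8 mm per rad of the knob (fully home -51 mm, which leaves 102 mm to the fence). Closing, it pushes the rods towards the fence.
- knob (a joint): Black ribbed hand knob of the jig's jaw, vertical axis. Value in rad: 0 jaw fully open, 12 jaw fully home against its stop (nearly two turns); grows when turned clockwise seen from above. Starts between 0 and 1.5. Stays where it is left; light friction (about 0.04 N m).
- knob_grip (a point): Point on the knob's axis 20 mm above the knob's underside, 12 mm below its top. The knob is a cylinder 44 mm in diameter and 32 mm high; top 102 mm above the bench, underside 70 mm, standing over a 55 mm square gearbox whose top is at 62 mm. Located at jig x = -132 mm, y = 0.
- plunger (a joint): Spring plunger of the jig's marking head. Value in m: 0 up, 0.015 fully down at its stop; it springs back up when released. Takes about 3 N to start and 10 N to hold at the stop.
- plunger_top (a point): Centre of the top of the plunger's black mushroom head, 40 mm in diameter (flat top 24 mm across), 107 mm above the bench when up, over a 50 mm square steel housing whose top is at 75 mm. Located at jig x = +35 mm, y = +160 mm.
- cradle (a point): Middle of the cradle (jig x = y = 0), 48 mm above the bench, the height of a laid rod's axis; axes as the jig. The four slots lie side by side, centred at y = -81, -27, +27, +81 mm from here; a rod lies along x across both rails, with about 4 mm of side play either way. While the jaw is open, lay it centred at about x = -8 mm, clear of jaw and fence; with the jaw home it is at x = 0.
- rod1: Round wooden rod, plain wood, 26 mm in diameter and 100 mm long, about 40 g. Origin: its centre, on its axis; x along the rod. It starts lying in the crate among the other offcuts (axis 13 mm above the crate's floor), or is absent.
- rod2: Round wooden rod, plain wood, 26 mm in diameter and 100 mm long, about 40 g. Origin: its centre, on its axis; x along the rod. It starts lying in the crate among the other offcuts (axis 13 mm above the crate's floor), or is absent.
- rod3: Round wooden rod, plain wood, 26 mm in diameter and 100 mm long, about 40 g. Origin: its centre, on its axis; x along the rod. It starts lying in the crate among the other offcuts (axis 13 mm above the crate's floor), or is absent.
- rod4: Round wooden rod, plain wood, 26 mm in diameter and 100 mm long, about 40 g. Origin: its centre, on its axis; x along the rod. It starts lying in the crate among the other offcuts (axis 13 mm above the crate's floor), or is absent.
- stick1: Square stick of the same wood, 26 by 26 mm and 100 mm long (along its x), lying in the crate; to be left there. Origin: centre of the underside.
- stick2: Square stick of the same wood, 26 by 26 mm and 100 mm long (along its x), lying in the crate; to be left there. Origin: centre of the underside.
- slat: Flat slat of the same wood, 95 mm (its x) by 40 mm by 10 mm thick, lying in the crate; to be left there. Origin: centre of the underside.
- wedge: Short block of the same wood, 62 mm (its x) by 30 mm by 22 mm high, lying in the crate; to be left there. Origin: centre of the underside.
- glue: White glue bottle, 60 mm in diameter, 160 mm high, standing beyond the crate and the jig. Origin: centre of the underside. A bystander.
- screwdriver: Screwdriver lying at the left, near the robot. A bystander.
- hammer: Hammer lying to the right of the crate. A bystander.
- brush: Bench brush lying at the right, near the robot. A bystander.
- mug: Steel cup, 76 mm in diameter, 90 mm high, standing at the left, near the robot. Origin: centre of the underside. A bystander.
- tape: Tape measure, 70 by 35 by 60 mm high, standing beyond the crate. Origin: centre of the underside. A bystander.
Not all that is in view belongs to the job. What is shaped like the wedge but white is not meant. Leave any turquoise look-alike of the stick1 alone.

How it is judged:
By the outcome, as a careful person would: the job done as asked, in the order asked, and still so for the second after the job is handed in, with the robot touching nothing.
Of rod1, rod2, rod3, rod4 only 2 to 4 are there at a start; the rules pass over those that are not, and their reading is None.
At some moment in a run one of rod1, rod2, rod3, rod4 may be knocked a few centimetres aside while the robot is not near it.
Once in a run the grip may slacken for a moment while it holds something.
It also fails if it takes over 210 s, if anything falls off the work surface, if the arm or the gripper's body presses on something with over 40 N, if the wrist force passes 120 N, or if a joint passes its speed limit or range.

## Working session

There is one attempt and no reset: what is moved stays moved. The work goes in short steps, Python scripts to look and compute and a tool call to move; the robot and the scene stay as the last step left them, time stands still between calls to the robot, and variables do not carry over. Pictures are saved under pics/ and viewed, at most 14 in all, crops included, and the job is handed in when it is done.

Besides the shell and the picture viewer there is one more tool, called by a JSON object that holds its "method" and its "body". jog_arm: Moves the arm, as the interface text tells. Its arguments: {"type":"object","properties":{"steps":{"type":"array"},"newtons":{"type":"number"}},"required":["steps"]}

```bash
mkdir -p pics
python3 - <<'E'
from station import ctrl
import cv2,numpy as np
o=ctrl.get_obs(); print({k:np.round(v,3) for k,v in o.items()})
for n in("scene","top"):
    im,d=ctrl.get_image(n); cv2.imwrite(f"pics/{n}0.png",im[:,:,::-1]); np.save(f"{n}0.npy",d)
    np.save(f"{n}0im.npy",im)
    c=ctrl.camera_info(n); print(n,{k:np.round(v,4).tolist() for k,v in c.items()})
print({k:np.round(v,4).tolist() for k,v in ctrl.camera_info("wrist").items()})
E
```

```text
{'t': np.float64(0.0), 'q': array([ 1.127,  0.053,  1.614,  0.   ,  1.476, -0.119]), 'dq': array([ 0.001,  0.   , -0.001,  0.   ,  0.002, -0.   ]), 'effort': array([-1.0000e-03, -3.9369e+01, -3.7017e+01, -0.0000e+00,  7.0000e-03,
       -0.0000e+00]), 'tool_pos': array([0.199, 0.592, 0.202]), 'tool_rot': array([-5.08e-01, -3.10e+00,  3.00e-03]), 'contact_force': array([-0.23 , -0.405,  0.47 ]), 'wrist_torque': array([-0.021,  0.072, -0.036]), 'grip_force': np.float64(0.0), 'opening': np.float64(0.086)}
scene {'camera_matrix': [[363.6772, 0.0, 319.3055], [0.0, 363.6772, 205.3806], [0.0, 0.0, 1.0]], 'distortion': [0.0119, 0.0, 0.0, 0.0, 0.0], 'R': [[-0.7656, 0.6433, -0.005], [0.3501, 0.4101, -0.8422], [-0.5397, -0.6465, -0.5392]], 't': [0.4221, -0.0817, 1.729]}
top {'camera_matrix': [[472.264, 0.0, 312.0291], [0.0, 472.264, 195.1912], [0.0, 0.0, 1.0]], 'distortion': [-0.0379, 0.0, 0.0, 0.0, 0.0], 'R': [[-0.0346, -0.9994, -0.0017], [-0.9786, 0.0343, -0.2031], [0.203, -0.0054, -0.9792]], 't': [0.0132, 0.4951, 1.4688]}
{'camera_matrix': [[299.0371, 0.0, 317.1326], [0.0, 299.0371, 198.085], [0.0, 0.0, 1.0]], 'distortion': [0.002, 0.0, 0.0, 0.0, 0.0], 'T_tool_cam': [[-0.0004, -0.956, -0.2934, 0.0752], [1.0, -0.0005, 0.0002, 0.0001], [-0.0003, -0.2934, 0.956, -0.1714], [0.0, 0.0, 0.0, 1.0]]}
```

View pics/top0.png

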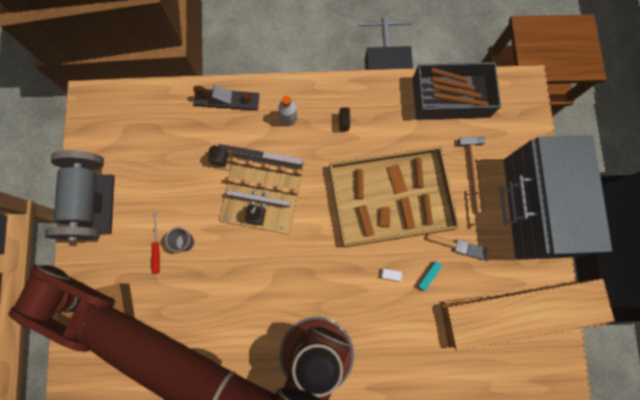

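View pics/scene0.png

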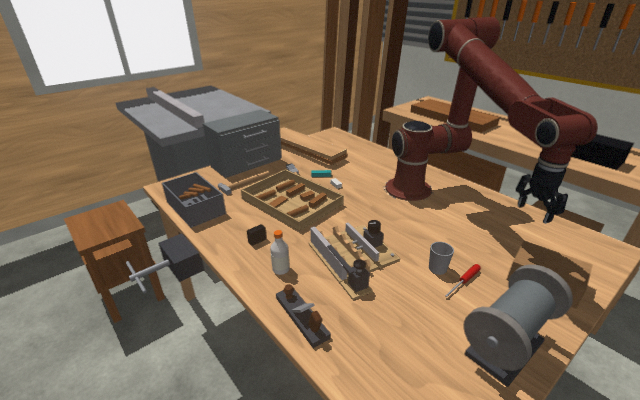

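The top view shows the crate around (393,196) with 7 offcuts: (359,183), (397,178), (419,172), (366,220), (384,216), (407,212) and (427,208). In the jig, the knob is at (256,213), the fence at (265,157) and the plunger at (218,155). The turquoise look-alike at (430,276) and the white one at (391,275) lie outside the crate. Next I measure these in the world frame.

```bash
cat > h.py <<'E'
from station import ctrl
import cv2,numpy as np
from scipy.spatial.transform import Rotation as Ro
def cloud(n,d,ci=None,pose=None):
    c=ctrl.camera_info(n); K=np.array(c["camera_matrix"]); D=np.array(c["distortion"])
    v,u=np.mgrid[:400,:640]; p=np.stack([u,v],-1).reshape(-1,1,2).astype(float)
    r=cv2.undistortPoints(p,K,D).reshape(400,640,2)
    P=np.dstack([r*d[...,None],d])
    if n!="wrist": return (P-np.array(c["t"]))@np.array(c["R"])
    T=np.array(c["T_tool_cam"]); P=P@T[:3,:3].T+T[:3,3]
    return P@Ro.from_rotvec(pose[1]).as_matrix().T+pose[0]
def wrist(name):
    o=ctrl.get_obs(); pose=(np.array(o["tool_pos"]),np.array(o["tool_rot"]))
    im,d=ctrl.get_image("wrist"); W=cloud("wrist",d,pose=pose)
    cv2.imwrite(f"pics/{name}.png",im[:,:,::-1]); np.savez(f"{name}.npz",im=im,W=W,pos=pose[0],rot=pose[1]); return im,W
def px(n,X,pose=None):
    c=ctrl.camera_info(n); X=np.atleast_2d(X).astype(float)
    if n=="wrist":
        T=np.array(c["T_tool_cam"]); X=(X-pose[0])@Ro.from_rotvec(pose[1]).as_matrix(); C=(X-T[:3,3])@T[:3,:3]
    else: C=X@np.array(c["R"]).T+np.array(c["t"])
    return cv2.projectPoints(C,np.zeros(3),np.zeros(3),np.array(c["camera_matrix"]),np.array(c["distortion"]))[0].reshape(-1,2)
def ortho(W,im,x0,x1,y0,y1,s=1000):
    "bird's-eye rgb and height maps; row: x downwards from x1, col: y from y1 to the right"
    H=np.zeros((int((x1-x0)*s),int((y1-y0)*s)),np.float32); C=np.zeros(H.shape+(3,),np.uint8)
    X=W.reshape(-1,3); i=((x1-X[:,0])*s).astype(int); j=((y1-X[:,1])*s).astype(int)
    k=(i>=0)&(j>=0)&(i<H.shape[0])&(j<H.shape[1]); o=np.argsort(X[k,2])
    H[i[k][o],j[k][o]]=X[k,2][o]; C[i[k][o],j[k][o]]=im.reshape(-1,3)[k][o]; return H,C
E
python3 - <<'E'
from h import *
W=cloud("top",np.load("top0.npy"))
for n,(u,v) in dict(knob=(256,211),fence=(262,157),plunger=(217,154),slatish=(397,178),a=(359,183),b=(419,172),c=(366,220),d=(384,216),e=(407,212),f=(427,208),mug=(178,240),glue=(287,110),cr1=(331,163),cr2=(442,150),cr3=(456,228),cr4=(342,245)).items():
    print(n,np.round(np.median(W[v-1:v+2,u-1:u+2].reshape(-1,3),0),3))
E
```

```text
knob [0.441 0.171 0.104]
fence [0.622 0.153 0.075]
plunger [0.626 0.291 0.11 ]
slatish [ 0.55  -0.288  0.018]
a [ 0.534 -0.159  0.035]
b [ 0.564 -0.359  0.034]
c [ 0.411 -0.174  0.035]
d [ 0.423 -0.234  0.029]
e [ 0.432 -0.309  0.037]
f [ 0.444 -0.375  0.032]
mug [0.371 0.439 0.002]
glue [0.762 0.067 0.118]
cr1 [ 0.613 -0.072  0.005]
cr2 [ 0.642 -0.451  0.005]
cr3 [ 0.374 -0.461  0.051]
cr4 [ 0.337 -0.096  0.002]
```

```bash
cat >> h.py <<'E'
def plan(pos,yaw=None,frm=None):
    "tool-frame shift to pos; then turn about tool z (deg, + = clockwise from above) bringing tool y to heading yaw (deg, mod 180); tilt = remaining off-vertical"
    o=ctrl.get_obs() if frm is None else frm; R=Ro.from_rotvec(o["tool_rot"]).as_matrix()
    l=R.T@(np.array(pos)-o["tool_pos"]); h=np.degrees(np.arctan2(R[1,1],R[0,1]))
    t=R.T@np.array([0,0,-1]); tilt=np.degrees(np.cross([0,0,1],t))
    s=f"lin {np.round(l,4)} |{np.linalg.norm(l):.3f}| heading {h:.1f} tilt {np.round(tilt[:2],2)}"
    if yaw is not None: s+=f" rz {(h-yaw+90)%180-90:.1f}"
    print(s,"q6 %.2f"%o["q"][5] if "q" in o else "")
E
python3 -c "
from h import *
plan([0.49,0.15,0.33],90)"
```

```text
lin [-0.4166 -0.3261 -0.1277] |0.544| heading 71.4 tilt [-0.11 -0.01] rz -18.6 q6 -0.12
```

{"method": "jog_arm", "body": {"steps": [{"linear": [-0.034,-0.027,-0.018],"delta_rot": [0,0,0],"grip": 0.085},{"linear": [-0.034,-0.027,-0.018],"delta_rot": [0,0,0],"grip": 0.085},{"linear": [-0.034,-0.027,-0.018],"delta_rot": [0,0,0],"grip": 0.085},{"linear": [-0.034,-0.027,-0.018],"delta_rot": [0,0,0],"grip": 0.085},{"linear": [-0.034,-0.027,-0.018],"delta_rot": [0,0,0],"grip": 0.085},{"linear": [-0.034,-0.027,-0.018],"delta_rot": [0,0,0],"grip": 0.085},{"linear": [-0.034,-0.027,-0.018],"delta_rot": [0,0,0],"grip": 0.085},{"linear": [-0.034,-0.027,0],"delta_rot": [0,0,0],"grip": 0.085},{"linear": [-0.034,-0.027,0],"delta_rot": [0,0,0],"grip": 0.085},{"linear": [-0.034,-0.027,0],"delta_rot": [0,0,0],"grip": 0.085}]}}

```text
t: 1.1
tool_pos: [0.436, 0.2263, 0.3287]
tool_rot: [0.508, 3.1, 0.0]
contact_force: [1.2, 1.2, 0.3]
opening: 0.0851
grip_force: 0.0
```

{"method": "jog_arm", "body": {"steps": [{"linear": [-0.034,-0.027,0],"delta_rot": [0,0,-6],"grip": 0.085},{"linear": [-0.034,-0.027,0],"delta_rot": [0,0,-6],"grip": 0.085},{"linear": [0,0,0],"delta_rot": [0,0,-6],"grip": 0.085},{"linear": [0,0,0],"delta_rot": [0,0,0],"grip": 0.085},{"linear": [0,0,0],"delta_rot": [0,0,0],"grip": 0.085}]}}

```text
t: 1.6
tool_pos: [0.4861, 0.1579, 0.3285]
tool_rot: [-0.02, -3.141, -0.0]
contact_force: [-1.1, -0.7, -0.3]
opening: 0.0852
grip_force: 0.0
```

```bash
python3 -c "
from h import *
im,W=wrist('w1')
plan([0.44,-0.27,0.36],90)"
```

```text
lin [ 0.0411 -0.4287 -0.0313] |0.432| heading 89.3 tilt [ 0.   -0.02] rz -0.7 q6 -1.39
```

View pics/w1.png

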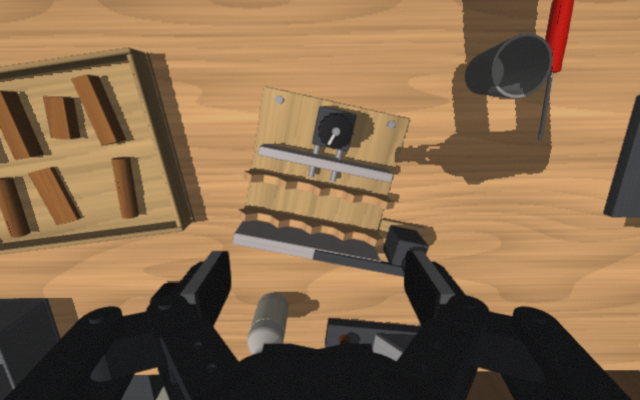

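The wrist view shows the jig: knob (334,128), jaw (327,162), fence (320,252), plunger (406,243), four empty slots. I fit it from depth and move over to the crate.

{"method": "jog_arm", "body": {"steps": [{"linear": [0.004,-0.043,-0.003],"delta_rot": [0,0,0],"grip": 0.085},{"linear": [0.004,-0.043,-0.003],"delta_rot": [0,0,0],"grip": 0.085},{"linear": [0.004,-0.043,-0.003],"delta_rot": [0,0,0],"grip": 0.085},{"linear": [0.004,-0.043,-0.003],"delta_rot": [0,0,0],"grip": 0.085},{"linear": [0.004,-0.043,-0.003],"delta_rot": [0,0,0],"grip": 0.085},{"linear": [0.004,-0.043,-0.003],"delta_rot": [0,0,0],"grip": 0.085},{"linear": [0.004,-0.043,-0.003],"delta_rot": [0,0,0],"grip": 0.085},{"linear": [0.004,-0.043,-0.003],"delta_rot": [0,0,0],"grip": 0.085},{"linear": [0.004,-0.043,-0.003],"delta_rot": [0,0,0],"grip": 0.085},{"linear": [0.004,-0.043,-0.003],"delta_rot": [0,0,0],"grip": 0.085}]}}

```text
t: 2.65
tool_pos: [0.4417, -0.2725, 0.3593]
tool_rot: [0.016, 3.141, -0.001]
contact_force: [0.8, 0.3, 0.3]
opening: 0.0851
grip_force: 0.0
```

{"method": "jog_arm", "body": {"steps": [{"linear": [0,0,0],"delta_rot": [0,0,0],"grip": 0.085},{"linear": [0,0,0],"delta_rot": [0,0,0],"grip": 0.085},{"linear": [0,0,0],"delta_rot": [0,0,0],"grip": 0.085}]}}

```text
t: 2.95
tool_pos: [0.4422, -0.2704, 0.359]
tool_rot: [0.014, 3.141, 0.0]
contact_force: [-0.6, 1.1, 0.1]
opening: 0.0852
grip_force: 0.0
```

Run:
```python
from h import *
im,W=wrist('w2')
# jig fit from w1
Z=np.load('w1.npz'); V=Z['W'].reshape(-1,3)
def box(c,r,z0,z1): return V[(np.hypot(V[:,0]-c[0],V[:,1]-c[1])<r)&(V[:,2]>z0)&(V[:,2]<z1)]
k=box((.441,.171),.04,.095,.112); p=box((.626,.291),.04,.1,.115)
for n,a in(('knob',k),('plunger',p)):
    (c,wh,_)=cv2.minAreaRect(a[:,:2].astype(np.float32)); cc,r=cv2.minEnclosingCircle(a[:,:2].astype(np.float32)); print(n,len(a),np.round(a.mean(0),4),np.round(cc,4),round(r,4))
for n,z0,z1,r in(('fence',.071,.080,.2),('jaw',.054,.0615,.15),('rail',.03,.05,.1)):
    a=box((.571,.146),r,z0,z1); print(n,len(a)); a=a[:,:2].astype(np.float32); print(cv2.minAreaRect(a))
# crate items: height map
H,C=ortho(W,im,.30,.68,-.50,-.04); np.savez('o2.npz',H=H,C=C)
v=(np.clip(cv2.medianBlur(H,3),0,.06)/.06*255).astype(np.uint8)
out=np.vstack([cv2.applyColorMap(v,cv2.COLORMAP_JET)])
cv2.imwrite('pics/o2.png',np.hstack([cv2.resize(im[:,:,::-1],(0,0),fx=.62,fy=.62),cv2.resize(out,(400,330))[:248]])) if 0 else cv2.imwrite('pics/o2.png',out)
```

```text
knob 945 [0.4422 0.183  0.1025] [0.4426 0.1831] 0.0235
plunger 40 [0.6384 0.2849 0.1032] [0.64  0.286] 0.0119
fence 2474
((0.6112014651298523, 0.14146465063095093), (0.2719254493713379, 0.29350918531417847), 35.68458557128906)
jaw 1701
((0.527337372303009, 0.1766192615032196), (0.2573462426662445, 0.1996748447418213), 77.36425018310547)
rail 2755
((0.5473706126213074, 0.15134596824645996), (0.19294871389865875, 0.14987140893936157), 77.13191223144531)
```

View pics/w2.png

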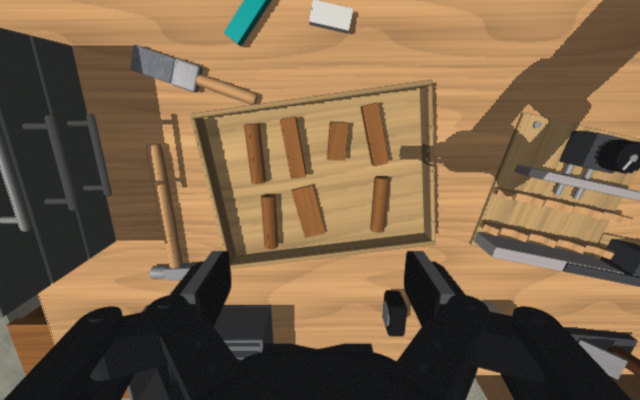

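In the wrist view there are 7 offcuts. Three look round: (254,153), (269,221) and (380,204). Four look flat-topped: sticks at (293,147) and (375,133), the wedge at (338,141), the slat at (309,210). I'll confirm the rods with an enlarged crop and their cross-profiles.

```bash
cat > items.py <<'E'
from h import *
def items(W,im):
    hsv=cv2.cvtColor(im,cv2.COLOR_RGB2HSV)
    V=W; # raised pixels in crate interior
    m=((V[...,2]>.0125)&(V[...,2]<.045)&(V[...,0]>.355)&(V[...,0]<.61)&(V[...,1]>-.45)&(V[...,1]<-.10)).astype(np.uint8)
    m=cv2.morphologyEx(m,cv2.MORPH_OPEN,np.ones((3,3),np.uint8))
    n,l,s,c=cv2.connectedComponentsWithStats(m)
    res=[]
    for i in range(1,n):
        if s[i,4]<150 or s[i,4]>4000: continue
        P=V[l==i]; zt=np.percentile(P[:,2],95)
        T=P[P[:,2]>max(zt-.010,.014)]
        (cx,cy),(a,b),ang=cv2.minAreaRect(T[:,:2].astype(np.float32))
        u=np.array([np.cos(np.radians(ang)),np.sin(np.radians(ang))])
        if a<b: u=np.array([-u[1],u[0]]); a,b=b,a
        w=(T[:,:2]-[cx,cy])@[-u[1],u[0]]
        bins=[np.median(T[(w>q-.002)&(w<q+.002),2])*1e3 if ((w>q-.002)&(w<q+.002)).sum()>4 else np.nan for q in np.arange(-.014,.0141,.004)]
        print(c[i].round().astype(int),"ctr",np.round([cx,cy],4),"axis deg %.1f"%(np.degrees(np.arctan2(u[1],u[0]))%180),"size",np.round([a*1e3,b*1e3],0),"top %.1f"%(zt*1e3),"profile",np.round(bins,1))
E
python3 - <<'E'
from items import *
Z=np.load('w2.npz'); items(Z['W'],Z['im'])
c=Z['im'][75:275,180:450,::-1]; cv2.imwrite('pics/crop2.png',cv2.resize(c,(0,0),fx=2.9,fy=2.9,interpolation=cv2.INTER_CUBIC))
# jig fit
Z=np.load('w1.npz'); V=Z['W'].reshape(-1,3); 
from scipy.optimize import minimize
def J(V,p):
    c,s=np.cos(p[2]),np.sin(p[2]); d=V[:,:2]-p[:2]; return np.c_[d@[c,s],d@[-s,c],V[:,2]]
p0=[.5714,.154,np.radians(-12.7)]
Q=J(V,p0); m=(abs(Q[:,0])<.2)&(abs(Q[:,1])<.24)&(Q[:,2]>-.005)
H,C=ortho(np.c_[Q[:,0],Q[:,1],Q[:,2]][None],Z['im'].reshape(1,-1,3),-.2,.12,-.13,.24,)
H=cv2.dilate(H,np.ones((3,3)));C=cv2.dilate(C,np.ones((3,3),np.uint8))
cv2.imwrite('pics/jig1.png',np.vstack([cv2.resize(C[:,:,::-1],(0,0),fx=1,fy=1),cv2.applyColorMap((np.clip(H,0,.11)/.11*255).astype(np.uint8),2)]) if 0 else np.hstack([C[:,:,::-1],cv2.applyColorMap((np.clip(H,0,.11)/.11*255).astype(np.uint8),2)]))
E
```

```text
[375 134] ctr [ 0.414  -0.1739] axis deg 13.1 size [100.  26.] top 36.1 profile [32.7 34.6 34.6 34.7 34.7 34.8 34.6 34.1]
[293 148] ctr [ 0.4341 -0.3098] axis deg 8.7 size [100.  26.] top 36.1 profile [34.  34.6 34.7 34.6 34.5 34.7 34.5 33.4]
[337 141] ctr [ 0.4233 -0.2359] axis deg 175.8 size [62. 30.] top 32.1 profile [30.7 30.8 30.8 30.5 30.7 30.5 30.5 30.4]
[255 153] ctr [ 0.4439 -0.375 ] axis deg 2.8 size [101.  25.] top 34.9 profile [26.3 29.7 32.7 34.  33.9 32.3 29.  25.7]
[221 205] ctr [ 0.5375 -0.4407] axis deg 6.8 size [141.   2.] top 43.3 profile [ nan  nan  nan 37.7 39.   nan  nan  nan]
[379 204] ctr [ 0.536  -0.1597] axis deg 177.9 size [100.  25.] top 35.0 profile [26.8 29.9 32.8 34.2 34.1 32.4 28.9 26. ]
[309 211] ctr [ 0.5511 -0.2865] axis deg 13.7 size [95. 40.] top 19.9 profile [18.3 18.4 18.4 18.4 18.7 18.5 18.5 18.4]
[269 220] ctr [ 0.5636 -0.3578] axis deg 180.0 size [93. 25.] top 34.7 profile [26.  29.1 32.5 33.7 34.  32.5 29.7 25.9]
[389 241] ctr [ 0.6049 -0.1402] axis deg 97.3 size [78.  2.] top 43.4 profile [ nan  nan  nan 39.3 39.3  nan  nan  nan]
```

View pics/crop2.png

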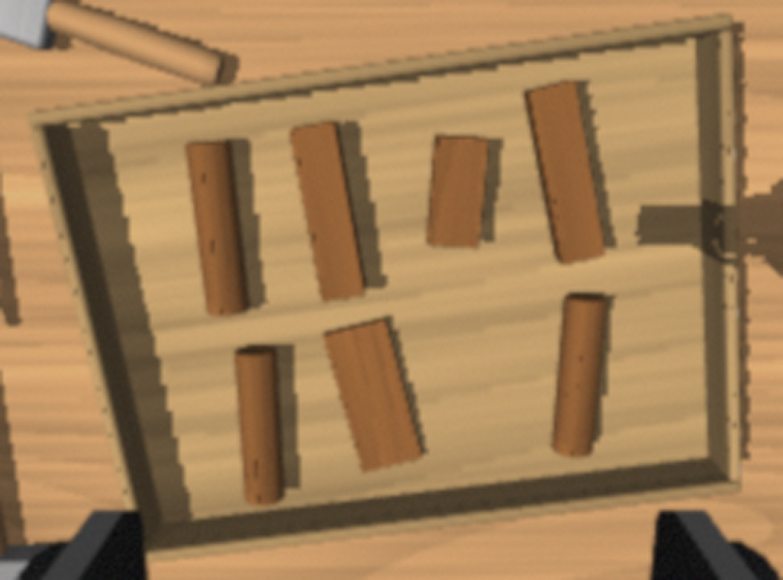

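View pics/jig1.png

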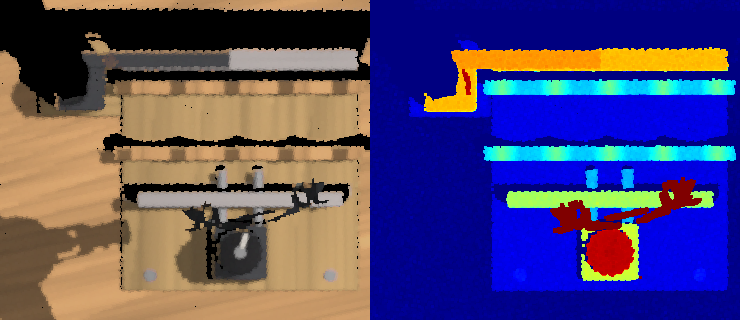

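The crop and profiles confirm three rods: A at crop (217,228) → (0.444,−0.375), B at (580,375) → (0.536,−0.160), and C at (259,425) → (0.564,−0.358). All three have rounded tops; the sticks, wedge and slat have flat profiles. The jig ortho picture lines up with rails, teeth and fence at the expected coordinates, so the jig pose is about (0.5714, 0.154, −12.7°). I pick rod B first.

```bash
python3 -c "
from h import *
plan([0.536,-0.1597,0.14],87.9)"
```

```text
lin [-0.0927  0.1114  0.2191] |0.263| heading 89.5 tilt [0.01 0.02] rz 1.6 q6 -2.25
```

{"method": "jog_arm", "body": {"steps": [{"linear": [-0.0155,0.0185,0.0365],"delta_rot": [0,0,0],"grip": 0.05},{"linear": [-0.0155,0.0185,0.0365],"delta_rot": [0,0,0],"grip": 0.05},{"linear": [-0.0155,0.0185,0.0365],"delta_rot": [0,0,0],"grip": 0.05},{"linear": [-0.0155,0.0185,0.0365],"delta_rot": [0,0,0],"grip": 0.05},{"linear": [-0.0155,0.0185,0.0365],"delta_rot": [0,0,0],"grip": 0.05},{"linear": [-0.0155,0.0185,0.0365],"delta_rot": [0,0,0],"grip": 0.05},{"linear": [0,0,0],"delta_rot": [0,0,1.6],"grip": 0.05},{"linear": [0,0,0],"delta_rot": [0,0,0],"grip": 0.05},{"linear": [0,0,0],"delta_rot": [0,0,0],"grip": 0.05}]}}

```text
t: 3.9
tool_pos: [0.5371, -0.1622, 0.1424]
tool_rot: [0.059, 3.138, -0.003]
contact_force: [0.6, -0.2, 0.1]
opening: 0.0498
grip_force: 0.0
```

```bash
python3 -c "
from items import *
im,W=wrist('w3'); items(W,im)
print(px('wrist',[0.536,-0.1597,.034],(ctrl.get_obs()['tool_pos'],ctrl.get_obs()['tool_rot'])))
plan([0.536,-0.1597,0.012],87.9)"
```

```text
[38  7] ctr [ 0.3741 -0.3912] axis deg 97.6 size [51.  2.] top 41.1 profile [ nan  nan  nan 37.2 35.5  nan  nan  nan]
[299  52] ctr [ 0.419  -0.1728] axis deg 13.0 size [89. 26.] top 35.7 profile [34.  34.4 34.5 34.4 34.5 34.5 34.5 33.9]
[229  61] ctr [ 0.4228 -0.2359] axis deg 175.8 size [63. 30.] top 31.6 profile [29.7 30.4 30.4 30.4 30.4 30.4 30.4 30.2]
[320 181] ctr [ 0.5359 -0.1597] axis deg 177.8 size [100.  25.] top 34.6 profile [26.3 29.1 32.5 34.  34.  32.5 29.4 26.2]
[198 198] ctr [ 0.5514 -0.2866] axis deg 13.7 size [95. 41.] top 19.5 profile [18.4 18.3 18.4 18.4 18.3 18.4 18.3 18.4]
[129 215] ctr [ 0.5636 -0.3568] axis deg 1.7 size [93. 25.] top 34.4 profile [ nan 31.8 33.4 33.8 33.3 31.  27.2 25.6]
[336 248] ctr [ 0.6057 -0.148 ] axis deg 96.4 size [68.  2.] top 43.2 profile [ nan  nan  nan 39.1 39.1  nan  nan  nan]
[[320.00737736 185.61645188]]
lin [0.0019 0.0031 0.1307] |0.131| heading 87.8 tilt [-0.11  0.24] rz -0.1 q6 -1.96
```

View pics/w3.png

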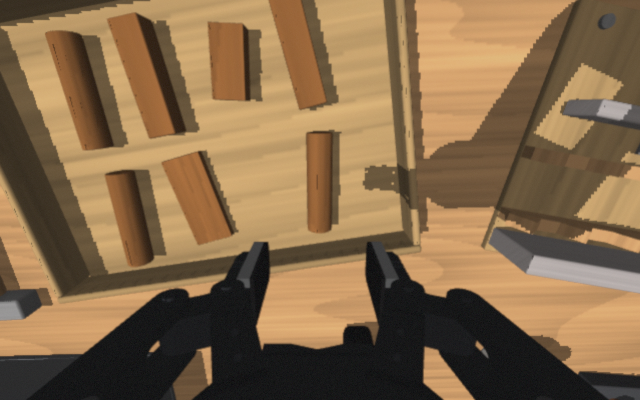

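The view confirms rod B at (320,181), directly between the fingers' line, with consistent measurement. Descending and gripping.

{"method": "jog_arm", "body": {"steps": [{"linear": [0.001,0.002,0.03],"delta_rot": [0,0,0],"grip": 0.05},{"linear": [0,0,0.03],"delta_rot": [0,0,0],"grip": 0.05},{"linear": [0,0,0.03],"delta_rot": [0,0,0],"grip": 0.05},{"linear": [0,0,0.025],"delta_rot": [0,0,0],"grip": 0.05},{"linear": [0,0,0.013],"delta_rot": [0,0,0],"grip": 0.05},{"linear": [0,0,0],"delta_rot": [0,0,0],"grip": 0.05},{"linear": [0,0,0],"delta_rot": [0,0,0],"grip": 0.05}]}}

```text
t: 4.65
tool_pos: [0.5363, -0.1607, 0.0137]
tool_rot: [0.061, 3.138, -0.002]
contact_force: [-0.5, -0.6, 0.6]
opening: 0.0503
grip_force: 0.0
```

{"method": "jog_arm", "body": {"steps": [{"linear": [0,0,0],"delta_rot": [0,0,0],"grip": 0.015},{"linear": [0,0,0],"delta_rot": [0,0,0],"grip": 0.015},{"linear": [0,0,0],"delta_rot": [0,0,0],"grip": 0.015},{"linear": [0,0,0],"delta_rot": [0,0,0],"grip": 0.015},{"linear": [0,0,0],"delta_rot": [0,0,0],"grip": 0.015},{"linear": [0,0,0],"delta_rot": [0,0,0],"grip": 0.015}], "newtons": 50}}

```text
t: 5.25
tool_pos: [0.535, -0.1598, 0.0119]
tool_rot: [-0.06, -3.141, -0.0]
contact_force: [-0.3, 0.8, -0.4]
opening: 0.0149
grip_force: 0.0
```

```bash
python3 -c "
from items import *
im,W=wrist('w4'); items(W,im)
plan([0.535,-0.1597,0.14],87.9)"
```

```text
[319 338] ctr [ 0.607  -0.1621] axis deg 96.2 size [32.  3.] top 27.8 profile [ nan  nan  nan 22.6 23.6  nan  nan  nan]
lin [ 1.000e-04  1.000e-04 -1.281e-01] |0.128| heading 87.8 tilt [ 0.   -0.01] rz -0.1 q6 -1.96
```

View pics/w4.png

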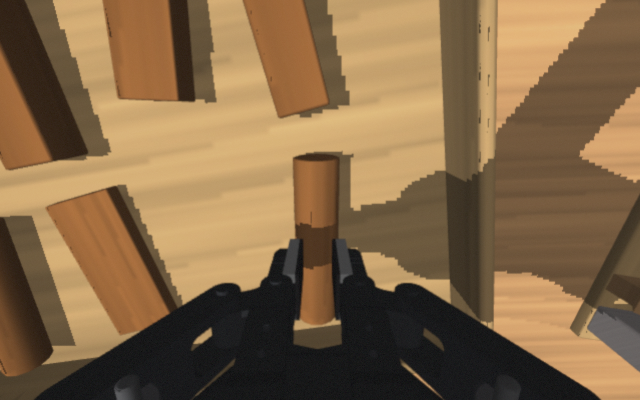

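The rod is at (316,240), and the fingers straddle it without gripping yet. Closing further.

{"method": "jog_arm", "body": {"steps": [{"linear": [0,0,0],"delta_rot": [0,0,0],"grip": 0.0},{"linear": [0,0,0],"delta_rot": [0,0,0],"grip": 0.0},{"linear": [0,0,0],"delta_rot": [0,0,0],"grip": 0.0},{"linear": [0,0,0],"delta_rot": [0,0,0],"grip": 0.0}], "newtons": 50}}

```text
t: 5.7
tool_pos: [0.5351, -0.1598, 0.0119]
tool_rot: [-0.061, -3.141, -0.0]
contact_force: [-0.3, 0.5, -0.1]
opening: 0.0002
grip_force: 0.0
```

```bash
python3 -c "
from items import *
im,W=wrist('w5')
Q=W[230:250:5,300:345:5]; print(np.round(Q[...,2],3)); print(np.round(Q[...,1],3)[0])
print({k:np.round(v,3) for k,v in ctrl.get_obs().items()})
"
```

```text
[[0.03  0.032 0.034 0.034 0.034 0.033 0.031 0.029 0.009]
 [0.03  0.031 0.034 0.034 0.034 0.033 0.032 0.029 0.183]
 [0.03  0.047 0.045 0.046 0.047 0.045 0.048 0.029 0.008]
 [0.03  0.052 0.052 0.052 0.051 0.051 0.05  0.029 0.008]]
[-0.169 -0.166 -0.163 -0.16  -0.158 -0.155 -0.152 -0.149 -0.145]
{'t': np.float64(5.75), 'q': array([-0.423,  0.094,  1.91 , -0.   ,  1.138, -1.956]), 'dq': array([ 0.   , -0.   ,  0.001,  0.   , -0.   , -0.   ]), 'effort': array([ 1.0000e-03, -3.5928e+01, -3.1800e+01, -0.0000e+00,  0.0000e+00,
       -0.0000e+00]), 'tool_pos': array([ 0.535, -0.16 ,  0.012]), 'tool_rot': array([ 0.061,  3.141, -0.   ]), 'contact_force': array([ 0.944, -0.711,  0.135]), 'wrist_torque': array([ 0.012, -0.012,  0.028]), 'grip_force': np.float64(0.0), 'opening': np.float64(0.0)}
```

View pics/w5.png

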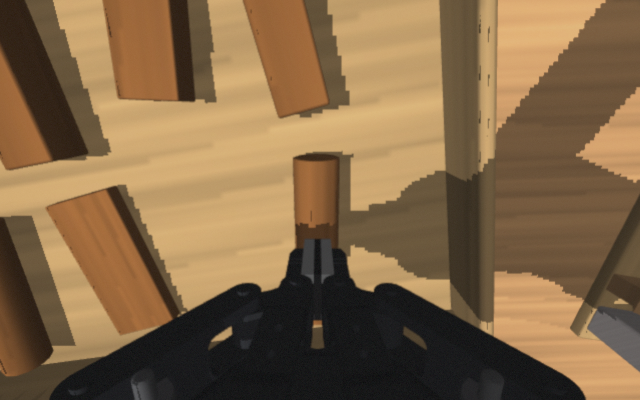

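The fingers shut above the rod. Depth at (317,240) puts the real fingertips at z≈0.046, while the reported TCP is at 0.012. I measure that offset.

```bash
python3 -c "
from items import *
Z=np.load('w5.npz'); W=Z['W']
R=Ro.from_rotvec(Z['rot']).as_matrix(); T=(W-Z['pos'])@R
for r in range(234,300,4): print(r,[np.round(T[r,c]*1e3,0).tolist() for c in (308,317,328)])
Z=np.load('w3.npz'); W=Z['W'];R=Ro.from_rotvec(Z['rot']).as_matrix(); T=(W-Z['pos'])@R
m=(T[...,2]>-.09)&(T[...,2]<.02)&(abs(T[...,0])<.03)&(abs(T[...,1])<.06); q=T[m]; print('open .05: tip z max',np.percentile(q[:,2],[50,95,99,100]),'y',np.percentile(abs(q[:,1]),[0,5]))
"
```

```text
234 [[9.0, -5.0, -22.0], [9.0, 0.0, -22.0], [8.0, 6.0, -20.0]]
238 [[6.0, -5.0, -22.0], [7.0, 0.0, -23.0], [6.0, 6.0, -21.0]]
242 [[11.0, -4.0, -36.0], [11.0, 0.0, -37.0], [11.0, 6.0, -36.0]]
246 [[12.0, -4.0, -42.0], [11.0, 0.0, -40.0], [11.0, 5.0, -40.0]]
250 [[11.0, -4.0, -46.0], [11.0, 0.0, -45.0], [11.0, 5.0, -45.0]]
254 [[11.0, -4.0, -50.0], [11.0, 0.0, -48.0], [11.0, 5.0, -50.0]]
258 [[11.0, -4.0, -53.0], [11.0, 0.0, -52.0], [11.0, 5.0, -53.0]]
262 [[11.0, -4.0, -56.0], [11.0, 0.0, -56.0], [11.0, 5.0, -57.0]]
266 [[11.0, -4.0, -60.0], [11.0, 0.0, -59.0], [10.0, 5.0, -58.0]]
270 [[11.0, -4.0, -63.0], [11.0, 0.0, -63.0], [11.0, 5.0, -63.0]]
274 [[11.0, -4.0, -65.0], [11.0, 0.0, -66.0], [11.0, 5.0, -65.0]]
278 [[12.0, -3.0, -71.0], [9.0, 0.0, -66.0], [12.0, 4.0, -70.0]]
282 [[12.0, -3.0, -73.0], [8.0, 0.0, -67.0], [12.0, 4.0, -74.0]]
286 [[12.0, -3.0, -76.0], [6.0, 0.0, -66.0], [12.0, 4.0, -76.0]]
290 [[13.0, -3.0, -79.0], [4.0, 0.0, -67.0], [12.0, 4.0, -78.0]]
294 [[12.0, -3.0, -80.0], [2.0, 0.0, -66.0], [12.0, 4.0, -81.0]]
298 [[12.0, -3.0, -83.0], [0.0, 0.0, -67.0], [12.0, 4.0, -83.0]]
open .05: tip z max [-0.08361001 -0.04390389 -0.03652505 -0.03138208] y [0.02236731 0.02471762]
```

The real fingertips sit 34 mm behind the reported TCP. Both the depth and the empty close show this, so I'll account for it: open, go down 33 mm and grip.

{"method": "jog_arm", "body": {"steps": [{"linear": [0,0,0],"delta_rot": [0,0,0],"grip": 0.05},{"linear": [0,0,0],"delta_rot": [0,0,0],"grip": 0.05},{"linear": [0,0,0],"delta_rot": [0,0,0],"grip": 0.05},{"linear": [0,0,0],"delta_rot": [0,0,0],"grip": 0.05},{"linear": [0,0,0],"delta_rot": [0,0,0],"grip": 0.05},{"linear": [0,0,0.011],"delta_rot": [0,0,0],"grip": 0.05},{"linear": [0,0,0.011],"delta_rot": [0,0,0],"grip": 0.05},{"linear": [0,0,0.011],"delta_rot": [0,0,0],"grip": 0.05},{"linear": [0,0,0],"delta_rot": [0,0,0],"grip": 0.05}]}}

```text
t: 6.65
tool_pos: [0.5345, -0.1595, -0.0227]
tool_rot: [-0.061, -3.139, -0.001]
contact_force: [-0.4, 0.1, -0.0]
opening: 0.05
grip_force: 0.0
```

{"method": "jog_arm", "body": {"steps": [{"linear": [0,0,0],"delta_rot": [0,0,0],"grip": 0.015},{"linear": [0,0,0],"delta_rot": [0,0,0],"grip": 0.015},{"linear": [0,0,0],"delta_rot": [0,0,0],"grip": 0.015},{"linear": [0,0,0],"delta_rot": [0,0,0],"grip": 0.015},{"linear": [0,0,0],"delta_rot": [0,0,0],"grip": 0.015},{"linear": [0,0,0],"delta_rot": [0,0,0],"grip": 0.015}], "newtons": 50}}

```text
t: 7.25
tool_pos: [0.536, -0.1602, -0.0203]
tool_rot: [0.061, 3.139, -0.001]
contact_force: [0.1, 0.3, 5.2]
opening: 0.0241
grip_force: 51.1
```

Gripped, but the opening (24 mm) and the 5 N upward force say the pads sit a little above the rod's axis. Reopening, 4 mm lower, regripping.

{"method": "jog_arm", "body": {"steps": [{"linear": [0,0,0],"delta_rot": [0,0,0],"grip": 0.04},{"linear": [0,0,0],"delta_rot": [0,0,0],"grip": 0.04},{"linear": [0,0,0.004],"delta_rot": [0,0,0],"grip": 0.04},{"linear": [0,0,0],"delta_rot": [0,0,0],"grip": 0.04},{"linear": [0,0,0],"delta_rot": [0,0,0],"grip": 0.015},{"linear": [0,0,0],"delta_rot": [0,0,0],"grip": 0.015},{"linear": [0,0,0],"delta_rot": [0,0,0],"grip": 0.015},{"linear": [0,0,0],"delta_rot": [0,0,0],"grip": 0.015},{"linear": [0,0,0],"delta_rot": [0,0,0],"grip": 0.015}], "newtons": 50}}

```text
t: 8.15
tool_pos: [0.5378, -0.1609, -0.0205]
tool_rot: [0.06, 3.137, -0.003]
contact_force: [-6.5, 2.7, 23.9]
opening: 0.025
grip_force: 43.6
```

{"method": "jog_arm", "body": {"steps": [{"linear": [0,0,-0.008],"delta_rot": [0,0,0],"grip": 0.015},{"linear": [0,0,-0.012],"delta_rot": [0,0,0],"grip": 0.015},{"linear": [0,0,-0.02],"delta_rot": [0,0,0],"grip": 0.015},{"linear": [0,0,-0.03],"delta_rot": [0,0,0],"grip": 0.015},{"linear": [0,0,-0.04],"delta_rot": [0,0,0],"grip": 0.015},{"linear": [0,0,-0.04],"delta_rot": [0,0,0],"grip": 0.015},{"linear": [0,0,0],"delta_rot": [0,0,0],"grip": 0.015},{"linear": [0,0,0],"delta_rot": [0,0,0],"grip": 0.015}], "newtons": 60}}

```text
t: 8.95
tool_pos: [0.5355, -0.16, 0.126]
tool_rot: [0.061, 3.139, -0.001]
contact_force: [-1.1, -0.1, -0.6]
opening: 0.0242
grip_force: 59.3
```

```bash
python3 -c "
from items import *
im,W=wrist('w6'); o=ctrl.get_obs(); print(o['tool_pos'],o['opening'],o['grip_force'],o['contact_force'])
Z=np.load('w6.npz'); R=Ro.from_rotvec(Z['rot']).as_matrix(); T=(W-Z['pos'])@R
m=(T[...,2]>-.075)&(T[...,2]<.02)&(abs(T[...,1])<.011)&(abs(T[...,0])<.08); q=T[m]
f=q[(q[:,0]>.02)]; print('rod seen: n',len(f),'x max',np.percentile(f[:,0],99),'y mid',np.median(f[:,1]),'top z',np.percentile(f[:,2],3))
for a in (.02,.03,.04): g=f[abs(f[:,0]-a)<.004]; print(a,g[:,2].min(),np.median(g[:,1]))
plan([.5458,.0768,.14],77.3)"
```

```text
[ 0.53438842 -0.15948459  0.12410984] 0.0241535745032096 59.29905295372009 [-0.00546585  0.40134119 -0.54881127]
rod seen: n 3982 x max 0.05124106410495386 y mid 0.00014070659608751994 top z -0.05517870338447173
0.02 -0.055960229455435696 -0.00028813745479202473
0.03 -0.055992657790338594 0.00013824459065943565
0.04 -0.05615276260107496 0.000144885595096664
lin [-0.0023  0.2366 -0.0158] |0.237| heading 87.8 tilt [ 0.03 -0.07] rz 10.5 q6 -1.96
```

The rod is held level and centred, with its axis 42 mm behind the reported TCP. Moving it to slot −81.

{"method": "jog_arm", "body": {"steps": [{"linear": [0,0.03,-0.004],"delta_rot": [0,0,0],"grip": 0.015},{"linear": [0,0.04,-0.004],"delta_rot": [0,0,0],"grip": 0.015},{"linear": [0,0.04,-0.004],"delta_rot": [0,0,0],"grip": 0.015},{"linear": [0,0.04,-0.004],"delta_rot": [0,0,0],"grip": 0.015},{"linear": [-0.001,0.04,0],"delta_rot": [0,0,0],"grip": 0.015},{"linear": [-0.001,0.03,0],"delta_rot": [0,0,0],"grip": 0.015},{"linear": [0,0.0166,0],"delta_rot": [0,0,0],"grip": 0.015},{"linear": [0,0,0],"delta_rot": [0,0,5.2],"grip": 0.015},{"linear": [0,0,0],"delta_rot": [0,0,5.3],"grip": 0.015},{"linear": [0,0,0],"delta_rot": [0,0,0],"grip": 0.015}]}}

```text
t: 10.0
tool_pos: [0.5445, 0.0768, 0.1381]
tool_rot: [-0.346, -3.118, 0.001]
contact_force: [0.2, -0.3, -0.6]
opening: 0.0241
grip_force: 59.3
```

{"method": "jog_arm", "body": {"steps": [{"linear": [0,0,0],"delta_rot": [0,0,0],"grip": 0.015},{"linear": [0,0,0],"delta_rot": [0,0,0],"grip": 0.015}]}}

```text
t: 10.2
tool_pos: [0.5456, 0.0764, 0.1398]
tool_rot: [-0.346, -3.121, 0.0]
contact_force: [-0.5, -0.5, 0.1]
opening: 0.024
grip_force: 59.3
```

```bash
cat > jig.py <<'E'
from h import *
J0=np.array([.5714,.154,np.radians(-12.7)])
def tojig(V,p=J0):
    c,s=np.cos(p[2]),np.sin(p[2]); d=V[...,:2]-p[:2]; return np.stack([d@[c,s],d@[-s,c],V[...,2]],-1)
def toworld(x,y,p=J0):
    c,s=np.cos(p[2]),np.sin(p[2]); return np.array([p[0]+c*x-s*y,p[1]+s*x+c*y])
def view(W,im,name):
    Q=tojig(W); H,C=ortho(Q,im,-.2,.12,-.13,.24)
    H=cv2.dilate(H,np.ones((3,3)));C=cv2.dilate(C,np.ones((3,3),np.uint8))
    cv2.imwrite(f'pics/{name}.png',np.hstack([C[:,:,::-1],cv2.applyColorMap((np.clip(H,0,.11)/.11*255).astype(np.uint8),2)]))
def fit(W):
    "residuals of J0: fence face/top, rail tops heights along y, tooth phase"
    Q=tojig(W).reshape(-1,3); b=lambda x0,x1,y0,y1,z0,z1:Q[(Q[:,0]>x0)&(Q[:,0]<x1)&(Q[:,1]>y0)&(Q[:,1]<y1)&(Q[:,2]>z0)&(Q[:,2]<z1)]
    for y in (-.08,-.04,0,.04):
        f=b(.03,.09,y-.01,y+.01,.068,.08); r=b(-.05,-.015,y-.01,y+.01,.033,.06); r2=b(.015,.045,y-.01,y+.01,.033,.06)
        print(y,'fence x min %.4f max %.4f'%tuple(np.percentile(f[:,0],[2,98])) if len(f)>20 else '-','rail- mid %.4f'%(np.percentile(r[:,0],[3,97]).mean()) if len(r)>20 else '-','rail+ mid %.4f'%(np.percentile(r2[:,0],[3,97]).mean()) if len(r2)>20 else '-')
    for x in (-.033,.033):
        r=b(x-.005,x+.005,-.1,.1,.03,.06)
        best=[]
        for c in (-.054,0,.054):
            k=r[abs(r[:,1]-c)<.02]
            if len(k)>30: w=np.clip(k[:,2]-.040,0,None); best.append(round(1e3*float((w*(k[:,1]-c)).sum()/w.sum()),1))
            else: best.append(None)
        print('rail',x,'tooth offset mm',best)
E
python3 - <<'E'
from jig import *
im,W=wrist('w7'); fit(W); view(W,im,'w7o'); print(ctrl.get_obs()['grip_force'],ctrl.get_obs()['opening'])
Z=np.load('w1.npz'); fit(Z['W'])
plan([.5458,.0768,.01],77.3)
E
```

```text
-0.08 - rail- mid -0.0378 -
-0.04 - rail- mid -0.0332 rail+ mid 0.0327
0 fence x min 0.0505 max 0.0691 rail- mid -0.0332 rail+ mid 0.0326
0.04 fence x min 0.0506 max 0.0685 rail- mid -0.0332 rail+ mid 0.0326
rail -0.033 tooth offset mm [1.9, -1.4, -2.3]
rail 0.033 tooth offset mm [3.2, -1.4, -2.2]
59.320889711380005 0.024419549543937585
-0.08 fence x min 0.0506 max 0.0699 rail- mid -0.0332 rail+ mid 0.0328
-0.04 fence x min 0.0506 max 0.0699 rail- mid -0.0333 rail+ mid 0.0327
0 fence x min 0.0505 max 0.0699 rail- mid -0.0334 rail+ mid 0.0324
0.04 fence x min 0.0505 max 0.0686 rail- mid -0.0334 rail+ mid 0.0326
rail -0.033 tooth offset mm [0.6, -0.2, -0.5]
rail 0.033 tooth offset mm [0.3, 0.0, -0.5]
lin [-1.000e-04  5.000e-04  1.302e-01] |0.130| heading 77.3 tilt [-0.01 -0.07] rz 0.0 q6 -1.35
```

The jig pose is good to about 1 mm. Lowering.

{"method": "jog_arm", "body": {"steps": [{"linear": [0,0,0.03],"delta_rot": [0,0,0],"grip": 0.015},{"linear": [0,0,0.035],"delta_rot": [0,0,0],"grip": 0.015},{"linear": [0,0,0.03],"delta_rot": [0,0,0],"grip": 0.015},{"linear": [0,0,0.018],"delta_rot": [0,0,0],"grip": 0.015},{"linear": [0,0,0.012],"delta_rot": [0,0,0],"grip": 0.015},{"linear": [0,0,0.006],"delta_rot": [0,0,0],"grip": 0.015},{"linear": [0,0,0],"delta_rot": [0,0,0],"grip": 0.015},{"linear": [0,0,0],"delta_rot": [0,0,0],"grip": 0.015}]}}

```text
t: 11.05
tool_pos: [0.5472, 0.0765, 0.0111]
tool_rot: [0.347, 3.12, 0.0]
contact_force: [0.5, 1.1, 0.1]
opening: 0.0242
grip_force: 59.3
```

{"method": "jog_arm", "body": {"steps": [{"linear": [0,0,0.002],"delta_rot": [0,0,0],"grip": 0.015},{"linear": [0,0,0],"delta_rot": [0,0,0],"grip": 0.015},{"linear": [0,0,0],"delta_rot": [0,0,0],"grip": 0.015}]}}

```text
t: 11.35
tool_pos: [0.5466, 0.0766, 0.0084]
tool_rot: [0.347, 3.121, 0.0]
contact_force: [-0.7, 0.9, -1.4]
opening: 0.0243
grip_force: 59.3
```

{"method": "jog_arm", "body": {"steps": [{"linear": [0,0,0.002],"delta_rot": [0,0,0],"grip": 0.015},{"linear": [0,0,0],"delta_rot": [0,0,0],"grip": 0.028},{"linear": [0,0,0],"delta_rot": [0,0,0],"grip": 0.045},{"linear": [0,0,0],"delta_rot": [0,0,0],"grip": 0.045},{"linear": [0,0,0],"delta_rot": [0,0,0],"grip": 0.045},{"linear": [0,0,-0.02],"delta_rot": [0,0,0],"grip": 0.045},{"linear": [0,0,-0.035],"delta_rot": [0,0,0],"grip": 0.045},{"linear": [0,0,-0.04],"delta_rot": [0,0,0],"grip": 0.045},{"linear": [0,0,-0.04],"delta_rot": [0,0,0],"grip": 0.045}]}}

```text
t: 12.25
tool_pos: [0.5457, 0.0765, 0.1419]
tool_rot: [-0.348, -3.121, 0.0]
contact_force: [0.4, -0.1, 0.3]
opening: 0.045
grip_force: 0.0
```

```bash
cat >> jig.py <<'E'
def rods(W):
    "laid rods per slot: points above 49 mm in the cradle"
    Q=tojig(W).reshape(-1,3)
    for s in (-.081,-.027,.027,.081):
        m=(abs(Q[:,1]-s)<.018)&(Q[:,0]>-.073)&(Q[:,0]<.049)&(Q[:,2]>.053)&(Q[:,2]<.09); k=Q[m]
        if len(k)<30: print(s,'empty',len(k)); continue
        (cx,cy),wh,a=cv2.minAreaRect(k[:,:2].astype(np.float32)); print(s,len(k),'ctr %.4f %.4f'%(cx,cy),np.round(wh,3),'ang %.1f'%a,'x %.4f..%.4f'%tuple(np.percentile(k[:,0],[1,99])),'top %.4f'%np.percentile(k[:,2],95),'ends top',[round(float(np.percentile(k[abs(k[:,0]-e)<.01,2],95)),4) if (abs(k[:,0]-e)<.01).sum()>5 else None for e in (-.045,.03)])
E
python3 - <<'E'
from jig import *
from items import items
im,W=wrist('w8'); rods(W); items(W,im)
plan([.444,-.375,.16],92.8)
E
```

```text
-0.081 2924 ctr -0.0155 -0.0807 [0.114 0.035] ang 0.0 x -0.0725..0.0399 top 0.0617 ends top [0.0618, 0.0616]
-0.027 44 ctr -0.0725 -0.0270 [0.035 0.   ] ang 89.9 x -0.0725..-0.0724 top 0.0587 ends top [None, None]
0.027 43 ctr -0.0724 0.0274 [0.034 0.   ] ang 89.9 x -0.0725..-0.0724 top 0.0586 ends top [None, None]
0.081 31 ctr -0.0724 0.0760 [0.025 0.   ] ang 89.9 x -0.0724..-0.0723 top 0.0589 ends top [None, None]
[ 15 272] ctr [ 0.565 -0.283] axis deg 14.6 size [66. 42.] top 19.1 profile [18.1 18.1 18.2 18.2 18.1 18.2 18.3 18.3]
[132 281] ctr [ 0.6045 -0.1436] axis deg 96.7 size [87.  1.] top 43.3 profile [ nan  nan  nan 38.5 40.9  nan  nan  nan]
lin [ 0.0045 -0.464  -0.0106] |0.464| heading 77.3 tilt [0.16 0.69] rz -15.5 q6 -1.34
```

Rod 1 lies in slot −81 (x −58..+40 mm, top 61.7 mm). On to rod A.

{"method": "jog_arm", "body": {"steps": [{"linear": [0,-0.03,-0.003],"delta_rot": [0,0,0],"grip": 0.05},{"linear": [0,-0.042,0],"delta_rot": [0,0,0],"grip": 0.05},{"linear": [0,-0.044,0],"delta_rot": [0,0,0],"grip": 0.05},{"linear": [0,-0.044,0],"delta_rot": [0,0,0],"grip": 0.05},{"linear": [0,-0.044,0],"delta_rot": [0,0,0],"grip": 0.05},{"linear": [0,-0.044,0],"delta_rot": [0,0,0],"grip": 0.05},{"linear": [0.001,-0.044,0],"delta_rot": [0,0,0],"grip": 0.05},{"linear": [0.001,-0.044,0],"delta_rot": [0,0,0],"grip": 0.05},{"linear": [0.001,-0.044,0],"delta_rot": [0,0,0],"grip": 0.05},{"linear": [0.001,-0.044,0],"delta_rot": [0,0,0],"grip": 0.05}]}}

```text
t: 13.3
tool_pos: [0.4483, -0.3379, 0.1438]
tool_rot: [0.348, 3.122, -0.0]
contact_force: [0.2, 0.4, 0.3]
opening: 0.0499
grip_force: 0.0
```

{"method": "jog_arm", "body": {"steps": [{"linear": [0,-0.04,0],"delta_rot": [0,0,0],"grip": 0.05},{"linear": [0,0,0],"delta_rot": [0,0,-7.7],"grip": 0.05},{"linear": [0,0,0],"delta_rot": [0,0,-7.8],"grip": 0.05},{"linear": [0,0,0],"delta_rot": [0,0,0],"grip": 0.05},{"linear": [0,0,0],"delta_rot": [0,0,0],"grip": 0.05},{"linear": [0,0,0],"delta_rot": [0,0,0],"grip": 0.05}]}}

```text
t: 13.9
tool_pos: [0.4403, -0.3749, 0.1438]
tool_rot: [0.074, -3.141, 0.0]
contact_force: [-0.7, 0.8, 0.1]
opening: 0.0501
grip_force: 0.0
```

Run:
```python
from items import *
im,W=wrist('w9'); items(W,im)
plan([.444,-.375,-.019],92.8)
```

```text
[314  98] ctr [ 0.3589 -0.3828] axis deg 92.4 size [24.  7.] top 20.1 profile [ nan  nan  nan 16.7 18.5  nan  nan  nan]
[382 179] ctr [ 0.434  -0.3103] axis deg 8.8 size [100.  26.] top 35.6 profile [32.6 34.5 34.6 34.6 34.5 34.6 34.6 34. ]
[316 186] ctr [ 0.4437 -0.3758] axis deg 3.3 size [100.  25.] top 34.8 profile [25.8 29.1 32.4 34.  34.1 32.7 29.9 26.4]
[456 173] ctr [ 0.4232 -0.2366] axis deg 175.6 size [62. 31.] top 31.7 profile [30.5 30.5 30.6 30.6 30.6 30.7 30.6 29. ]
[245 227] ctr [ 0.4882 -0.4469] axis deg 7.1 size [47.  1.] top 43.2 profile [ nan  nan  nan 39.6 39.   nan  nan  nan]
[396 249] ctr [ 0.5168 -0.2858] axis deg 14.1 size [29. 22.] top 19.4 profile [ nan 18.2 18.3 18.2 18.2 18.3 18.4  nan]
[326 289] ctr [ 0.5633 -0.3582] axis deg 0.2 size [93. 25.] top 34.6 profile [25.7 29.  32.4 33.9 34.  32.5 29.1 25.8]
[536 331] ctr [ 0.6008 -0.1131] axis deg 96.0 size [26.  3.] top 42.7 profile [ nan  nan  nan 38.9 38.1  nan  nan  nan]
lin [-0.0036 -0.0003  0.1629] |0.163| heading 92.7 tilt [-0.  0.] rz -0.1 q6 -2.45
```

{"method": "jog_arm", "body": {"steps": [{"linear": [-0.0036,-0.001,0.03],"delta_rot": [0,0,-0.4],"grip": 0.05},{"linear": [0,0,0.04],"delta_rot": [0,0,0],"grip": 0.05},{"linear": [0,0,0.04],"delta_rot": [0,0,0],"grip": 0.05},{"linear": [0,0,0.03],"delta_rot": [0,0,0],"grip": 0.05},{"linear": [0,0,0.015],"delta_rot": [0,0,0],"grip": 0.05},{"linear": [0,0,0.008],"delta_rot": [0,0,0],"grip": 0.05},{"linear": [0,0,0],"delta_rot": [0,0,0],"grip": 0.05},{"linear": [0,0,0],"delta_rot": [0,0,0],"grip": 0.05}]}}

```text
t: 14.75
tool_pos: [0.445, -0.3772, -0.0173]
tool_rot: [-0.087, 3.138, -0.004]
contact_force: [0.2, -0.1, -0.5]
opening: 0.0498
grip_force: 0.0
```

{"method": "jog_arm", "body": {"steps": [{"linear": [0,0,0],"delta_rot": [0,0,0],"grip": 0.015},{"linear": [0,0,0],"delta_rot": [0,0,0],"grip": 0.015},{"linear": [0,0,0],"delta_rot": [0,0,0],"grip": 0.015},{"linear": [0,0,0],"delta_rot": [0,0,0],"grip": 0.015},{"linear": [0,0,0],"delta_rot": [0,0,0],"grip": 0.015},{"linear": [0,0,0],"delta_rot": [0,0,0],"grip": 0.015}]}}

```text
t: 15.35
tool_pos: [0.445, -0.3773, -0.0171]
tool_rot: [-0.087, 3.138, -0.004]
contact_force: [-0.6, 0.7, 6.3]
opening: 0.0241
grip_force: 59.1
```

{"method": "jog_arm", "body": {"steps": [{"linear": [0,0,-0.008],"delta_rot": [0,0,0],"grip": 0.015},{"linear": [0,0,-0.012],"delta_rot": [0,0,0],"grip": 0.015},{"linear": [0,0,-0.02],"delta_rot": [0,0,0],"grip": 0.015},{"linear": [0,0,-0.03],"delta_rot": [0,0,0],"grip": 0.015},{"linear": [0,0,-0.04],"delta_rot": [0,0,0],"grip": 0.015},{"linear": [0,0,-0.04],"delta_rot": [0,0,0],"grip": 0.015},{"linear": [0,0,0],"delta_rot": [0,0,0],"grip": 0.015},{"linear": [0,0,0],"delta_rot": [0,0,0],"grip": 0.015}]}}

```text
t: 16.15
tool_pos: [0.4445, -0.3767, 0.1332]
tool_rot: [-0.087, 3.138, -0.004]
contact_force: [-0.4, 0.8, -1.8]
opening: 0.0239
grip_force: 58.9
```

```bash
cat > held.py <<'E'
from jig import *
def held(name):
    im,W=wrist(name); o=ctrl.get_obs(); print(np.round(o['tool_pos'],4),o['opening'],o['grip_force'])
    Z=np.load(name+'.npz'); R=Ro.from_rotvec(Z['rot']).as_matrix(); T=(W-Z['pos'])@R
    m=(T[...,2]>-.075)&(T[...,2]<.0)&(abs(T[...,1])<.011)&(T[...,0]>.015)&(T[...,0]<.08); f=T[m]
    if len(f)<100: print('no rod'); return
    print('n',len(f),'end x %.4f'%np.percentile(f[:,0],99),[(a,'top %.4f y %.4f'%(np.percentile(f[abs(f[:,0]-a)<.004,2],5),np.median(f[abs(f[:,0]-a)<.004,1]))) for a in (.02,.03,.04)])
E
python3 - <<'E'
from held import *
held('w10'); plan(list(toworld(-.008,-.027))+[.15],77.3)
E
```

```text
[ 0.4436 -0.3758  0.131 ] 0.024031500278404432 58.94857048988342
n 4281 end x 0.0512 [(0.02, 'top -0.0517 y 0.0001'), (0.03, 'top -0.0517 y 0.0002'), (0.04, 'top -0.0518 y -0.0003')]
lin [-0.142   0.4981 -0.019 ] |0.518| heading 93.2 tilt [-0. -0.] rz 15.9 q6 -2.46
```

{"method": "jog_arm", "body": {"steps": [{"linear": [-0.008,0.03,-0.004],"delta_rot": [0,0,0],"grip": 0.015},{"linear": [-0.012,0.042,-0.003],"delta_rot": [0,0,0],"grip": 0.015},{"linear": [-0.012,0.042,-0.003],"delta_rot": [0,0,0],"grip": 0.015},{"linear": [-0.012,0.042,-0.003],"delta_rot": [0,0,0],"grip": 0.015},{"linear": [-0.012,0.042,-0.003],"delta_rot": [0,0,0],"grip": 0.015},{"linear": [-0.012,0.042,-0.003],"delta_rot": [0,0,0],"grip": 0.015},{"linear": [-0.012,0.042,0],"delta_rot": [0,0,0],"grip": 0.015},{"linear": [-0.012,0.042,0],"delta_rot": [0,0,0],"grip": 0.015},{"linear": [-0.012,0.042,0],"delta_rot": [0,0,0],"grip": 0.015},{"linear": [-0.012,0.042,0],"delta_rot": [0,0,0],"grip": 0.015}]}}

```text
t: 17.2
tool_pos: [0.5356, 0.0397, 0.1476]
tool_rot: [0.087, -3.137, -0.0]
contact_force: [0.1, -1.0, -0.9]
opening: 0.0238
grip_force: 59.0
```

{"method": "jog_arm", "body": {"steps": [{"linear": [-0.012,0.042,0],"delta_rot": [0,0,0],"grip": 0.015},{"linear": [-0.014,0.048,0],"delta_rot": [0,0,0],"grip": 0.015},{"linear": [0,0,0],"delta_rot": [0,0,8],"grip": 0.015},{"linear": [0,0,0],"delta_rot": [0,0,7.9],"grip": 0.015},{"linear": [0,0,0],"delta_rot": [0,0,0],"grip": 0.015},{"linear": [0,0,0],"delta_rot": [0,0,0],"grip": 0.015},{"linear": [0,0,0],"delta_rot": [0,0,0],"grip": 0.015}]}}

```text
t: 17.9
tool_pos: [0.5574, 0.1287, 0.149]
tool_rot: [-0.346, -3.121, 0.001]
contact_force: [-0.0, -0.1, -1.4]
opening: 0.024
grip_force: 59.1
```

Run:
```python
from held import *
held('w11'); plan(list(toworld(-.008,-.027))+[.0095],77.3)
rods(np.load('w11.npz')['W'])
```

```text
[0.5576 0.1287 0.1493] 0.024018113160775303 59.074135422706604
n 4275 end x 0.0513 [(0.02, 'top -0.0516 y 0.0001'), (0.03, 'top -0.0517 y 0.0001'), (0.04, 'top -0.0518 y 0.0001')]
lin [-1.000e-04  8.000e-04  1.398e-01] |0.140| heading 77.3 tilt [-0.02 -0.06] rz 0.0 q6 -1.25
-0.081 2785 ctr -0.0154 -0.0807 [0.114 0.035] ang 0.2 x -0.0722..0.0400 top 0.0617 ends top [0.0617, 0.0617]
-0.027 42 ctr -0.0723 -0.0273 [0.    0.035] ang 0.1 x -0.0724..-0.0722 top 0.0589 ends top [None, None]
0.027 42 ctr -0.0723 0.0272 [0.    0.035] ang 0.1 x -0.0724..-0.0723 top 0.0586 ends top [None, None]
0.081 43 ctr -0.0723 0.0803 [0.    0.035] ang 0.1 x -0.0724..-0.0723 top 0.0588 ends top [None, None]
```

{"method": "jog_arm", "body": {"steps": [{"linear": [0,0.0008,0.03],"delta_rot": [0,0,0],"grip": 0.015},{"linear": [0,0,0.035],"delta_rot": [0,0,0],"grip": 0.015},{"linear": [0,0,0.035],"delta_rot": [0,0,0],"grip": 0.015},{"linear": [0,0,0.02],"delta_rot": [0,0,0],"grip": 0.015},{"linear": [0,0,0.012],"delta_rot": [0,0,0],"grip": 0.015},{"linear": [0,0,0.005],"delta_rot": [0,0,0],"grip": 0.015},{"linear": [0,0,0.002],"delta_rot": [0,0,0],"grip": 0.015},{"linear": [0,0,0],"delta_rot": [0,0,0],"grip": 0.015},{"linear": [0,0,0],"delta_rot": [0,0,0],"grip": 0.015}]}}

```text
t: 18.85
tool_pos: [0.5593, 0.13, 0.0124]
tool_rot: [0.347, 3.12, 0.001]
contact_force: [0.2, -1.5, -0.1]
opening: 0.0235
grip_force: 59.1
```

{"method": "jog_arm", "body": {"steps": [{"linear": [0,0,0.0005],"delta_rot": [0,0,0],"grip": 0.028},{"linear": [0,0,0],"delta_rot": [0,0,0],"grip": 0.04},{"linear": [0,0,0],"delta_rot": [0,0,0],"grip": 0.04},{"linear": [0,0,0],"delta_rot": [0,0,0],"grip": 0.04},{"linear": [0,0,-0.02],"delta_rot": [0,0,0],"grip": 0.04},{"linear": [0,0,-0.035],"delta_rot": [0,0,0],"grip": 0.045},{"linear": [0,0,-0.04],"delta_rot": [0,0,0],"grip": 0.045},{"linear": [0,0,-0.04],"delta_rot": [0,0,0],"grip": 0.045},{"linear": [0,0,0],"delta_rot": [0,0,0],"grip": 0.045},{"linear": [0,0,0],"delta_rot": [0,0,0],"grip": 0.045}]}}

```text
t: 19.85
tool_pos: [0.559, 0.13, 0.147]
tool_rot: [0.347, 3.119, 0.001]
contact_force: [0.3, -0.2, -0.4]
opening: 0.0452
grip_force: 0.0
```

Run:
```python
from jig import *
im,W=wrist('w12'); rods(W)
plan([.5615,-.358,.15],90.3)
```

```text
-0.081 2839 ctr -0.0154 -0.0809 [0.114 0.036] ang 0.1 x -0.0723..0.0393 top 0.0617 ends top [0.0618, 0.0617]
-0.027 2829 ctr -0.0151 -0.0268 [0.035 0.114] ang 89.9 x -0.0723..0.0406 top 0.0617 ends top [0.0617, 0.0616]
0.027 43 ctr -0.0723 0.0272 [0.035 0.   ] ang 89.9 x -0.0723..-0.0722 top 0.0584 ends top [None, None]
0.081 43 ctr -0.0722 0.0811 [0.035 0.   ] ang 90.0 x -0.0723..-0.0722 top 0.0585 ends top [None, None]
lin [-0.1109 -0.4751 -0.005 ] |0.488| heading 77.3 tilt [-0.01 -0.02] rz -13.0 q6 -1.25
```

Rods 1 and 2 lie flat. On to rod C; its length was clipped by my mask, so its centre is x≈0.567.

{"method": "jog_arm", "body": {"steps": [{"linear": [-0.007,-0.03,-0.003],"delta_rot": [0,0,0],"grip": 0.05},{"linear": [-0.01,-0.042,0],"delta_rot": [0,0,0],"grip": 0.05},{"linear": [-0.01,-0.042,0],"delta_rot": [0,0,0],"grip": 0.05},{"linear": [-0.01,-0.042,0],"delta_rot": [0,0,0],"grip": 0.05},{"linear": [-0.01,-0.042,0],"delta_rot": [0,0,0],"grip": 0.05},{"linear": [-0.01,-0.042,0],"delta_rot": [0,0,0],"grip": 0.05},{"linear": [-0.01,-0.042,0],"delta_rot": [0,0,0],"grip": 0.05},{"linear": [-0.01,-0.042,0],"delta_rot": [0,0,0],"grip": 0.05},{"linear": [-0.01,-0.042,0],"delta_rot": [0,0,0],"grip": 0.05},{"linear": [-0.01,-0.042,0],"delta_rot": [0,0,0],"grip": 0.05}]}}

```text
t: 20.9
tool_pos: [0.5614, -0.2904, 0.1454]
tool_rot: [-0.348, -3.118, -0.004]
contact_force: [1.0, -0.6, 0.5]
opening: 0.05
grip_force: 0.0
```

{"method": "jog_arm", "body": {"steps": [{"linear": [-0.01,-0.042,0],"delta_rot": [0,0,0],"grip": 0.05},{"linear": [-0.008,-0.024,0],"delta_rot": [0,0,0],"grip": 0.05},{"linear": [0,0,0],"delta_rot": [0,0,-6.5],"grip": 0.05},{"linear": [0,0,0],"delta_rot": [0,0,-6.5],"grip": 0.05},{"linear": [0,0,0],"delta_rot": [0,0,0],"grip": 0.05},{"linear": [0,0,0],"delta_rot": [0,0,0],"grip": 0.05},{"linear": [0,0,0],"delta_rot": [0,0,0],"grip": 0.05}]}}

```text
t: 21.6
tool_pos: [0.5656, -0.3572, 0.1473]
tool_rot: [0.006, -3.14, -0.002]
contact_force: [0.2, -0.0, -0.2]
opening: 0.0501
grip_force: 0.0
```

```bash
sed -i 's/V\[...,0\]<.61)/V[...,0]<.64)/' items.py
python3 - <<'E'
from items import *
im,W=wrist('w13'); items(W,im)
plan([.567,-.358,-.019],90.2)
E
```

```text
[371  48] ctr [ 0.4431 -0.309 ] axis deg 8.6 size [82. 26.] top 35.6 profile [32.5 34.5 34.5 34.5 34.6 34.5 34.5 34. ]
[453  32] ctr [ 0.4287 -0.237 ] axis deg 175.7 size [50. 31.] top 31.6 profile [30.3 30.4 30.3 30.4 30.4 30.4 30.5 29.2]
[528  37] ctr [ 0.4312 -0.1707] axis deg 13.6 size [63. 27.] top 35.6 profile [30.2 34.2 34.4 34.6 34.5 34.5 34.4 33.9]
[231 159] ctr [ 0.5481 -0.4393] axis deg 7.0 size [172.   1.] top 43.3 profile [ nan  nan  nan 39.1 39.5  nan  nan  nan]
[385 166] ctr [ 0.5514 -0.2868] axis deg 13.8 size [95. 40.] top 19.6 profile [18.5 18.5 18.6 18.5 18.6 18.5 18.5 18.4]
[316 183] ctr [ 0.5673 -0.3582] axis deg 0.3 size [100.  25.] top 34.8 profile [25.7 29.5 32.5 33.9 34.1 32.6 29.4 25.8]
[418 234] ctr [ 0.6184 -0.2531] axis deg 97.0 size [308.   2.] top 43.1 profile [ nan  nan  nan 38.9 38.9  nan  nan  nan]
lin [-0.0014 -0.0008  0.1667] |0.167| heading 90.2 tilt [ 0.04 -0.05] rz 0.0 q6 -2.25
```

{"method": "jog_arm", "body": {"steps": [{"linear": [-0.0014,-0.0008,0.034],"delta_rot": [0,0,0],"grip": 0.05},{"linear": [0,0,0.04],"delta_rot": [0,0,0],"grip": 0.05},{"linear": [0,0,0.04],"delta_rot": [0,0,0],"grip": 0.05},{"linear": [0,0,0.03],"delta_rot": [0,0,0],"grip": 0.05},{"linear": [0,0,0.015],"delta_rot": [0,0,0],"grip": 0.05},{"linear": [0,0,0.008],"delta_rot": [0,0,0],"grip": 0.05},{"linear": [0,0,0],"delta_rot": [0,0,0],"grip": 0.05},{"linear": [0,0,0],"delta_rot": [0,0,0],"grip": 0.05}]}}

```text
t: 22.45
tool_pos: [0.5687, -0.3595, -0.0165]
tool_rot: [-0.008, 3.139, -0.003]
contact_force: [-0.2, -1.3, 0.6]
opening: 0.0499
grip_force: 0.0
```

{"method": "jog_arm", "body": {"steps": [{"linear": [0,0,0],"delta_rot": [0,0,0],"grip": 0.015},{"linear": [0,0,0],"delta_rot": [0,0,0],"grip": 0.015},{"linear": [0,0,0],"delta_rot": [0,0,0],"grip": 0.015},{"linear": [0,0,0],"delta_rot": [0,0,0],"grip": 0.015},{"linear": [0,0,0],"delta_rot": [0,0,0],"grip": 0.015},{"linear": [0,0,0],"delta_rot": [0,0,0],"grip": 0.015}]}}

```text
t: 23.05
tool_pos: [0.5687, -0.3596, -0.0163]
tool_rot: [-0.008, 3.139, -0.003]
contact_force: [-0.0, -0.3, 6.8]
opening: 0.0243
grip_force: 59.3
```

{"method": "jog_arm", "body": {"steps": [{"linear": [0,0,-0.008],"delta_rot": [0,0,0],"grip": 0.015},{"linear": [0,0,-0.012],"delta_rot": [0,0,0],"grip": 0.015},{"linear": [0,0,-0.02],"delta_rot": [0,0,0],"grip": 0.015},{"linear": [0,0,-0.03],"delta_rot": [0,0,0],"grip": 0.015},{"linear": [0,0,-0.04],"delta_rot": [0,0,0],"grip": 0.015},{"linear": [0,0,-0.04],"delta_rot": [0,0,0],"grip": 0.015},{"linear": [0,0,0],"delta_rot": [0,0,0],"grip": 0.015},{"linear": [0,0,0],"delta_rot": [0,0,0],"grip": 0.015}]}}

```text
t: 23.85
tool_pos: [0.5682, -0.3592, 0.1339]
tool_rot: [-0.008, 3.139, -0.004]
contact_force: [0.4, -0.2, -1.0]
opening: 0.0235
grip_force: 59.0
```

Run:
```python
from held import *
held('w14'); plan(list(toworld(-.008,.027))+[.15],77.3)
```

```text
[ 0.5672 -0.3584  0.1315] 0.02409397311059533 58.95354151725769
n 4227 end x 0.0511 [(0.02, 'top -0.0508 y 0.0001'), (0.03, 'top -0.0510 y 0.0001'), (0.04, 'top -0.0511 y 0.0002')]
lin [-0.0051  0.5405 -0.0184] |0.541| heading 90.3 tilt [ 0. -0.] rz 13.0 q6 -2.25
```

{"method": "jog_arm", "body": {"steps": [{"linear": [0,0.03,-0.004],"delta_rot": [0,0,0],"grip": 0.015},{"linear": [0,0.042,-0.004],"delta_rot": [0,0,0],"grip": 0.015},{"linear": [0,0.042,-0.004],"delta_rot": [0,0,0],"grip": 0.015},{"linear": [0,0.042,-0.004],"delta_rot": [0,0,0],"grip": 0.015},{"linear": [0,0.042,-0.0024],"delta_rot": [0,0,0],"grip": 0.015},{"linear": [-0.001,0.042,0],"delta_rot": [0,0,0],"grip": 0.015},{"linear": [-0.001,0.042,0],"delta_rot": [0,0,0],"grip": 0.015},{"linear": [-0.001,0.042,0],"delta_rot": [0,0,0],"grip": 0.015},{"linear": [-0.001,0.042,0],"delta_rot": [0,0,0],"grip": 0.015},{"linear": [-0.001,0.042,0],"delta_rot": [0,0,0],"grip": 0.015}]}}

```text
t: 24.9
tool_pos: [0.5685, 0.0512, 0.1473]
tool_rot: [0.008, -3.137, -0.0]
contact_force: [-0.5, -0.1, -0.4]
opening: 0.0241
grip_force: 59.0
```

{"method": "jog_arm", "body": {"steps": [{"linear": [0,0.042,0],"delta_rot": [0,0,0],"grip": 0.015},{"linear": [0,0.042,0],"delta_rot": [0,0,0],"grip": 0.015},{"linear": [0,0.0485,0],"delta_rot": [0,0,0],"grip": 0.015},{"linear": [0,0,0],"delta_rot": [0,0,6.5],"grip": 0.015},{"linear": [0,0,0],"delta_rot": [0,0,6.5],"grip": 0.015},{"linear": [0,0,0],"delta_rot": [0,0,0],"grip": 0.015},{"linear": [0,0,0],"delta_rot": [0,0,0],"grip": 0.015},{"linear": [0,0,0],"delta_rot": [0,0,0],"grip": 0.015}]}}

```text
t: 25.7
tool_pos: [0.5692, 0.1815, 0.1489]
tool_rot: [-0.346, -3.121, 0.001]
contact_force: [0.5, 0.8, -0.1]
opening: 0.0241
grip_force: 59.1
```

Run:
```python
from held import *
held('w15'); plan(list(toworld(-.008,.027))+[.0105],77.3)
rods(np.load('w15.npz')['W'])
```

```text
[0.5694 0.1815 0.1492] 0.024084917892019424 59.12842333316803
n 4217 end x 0.0511 [(0.02, 'top -0.0509 y 0.0001'), (0.03, 'top -0.0510 y 0.0001'), (0.04, 'top -0.0510 y 0.0001')]
lin [-0.0002  0.0007  0.1387] |0.139| heading 77.3 tilt [-0.02 -0.06] rz 0.0 q6 -1.17
-0.081 2785 ctr -0.0154 -0.0811 [0.114 0.035] ang 0.1 x -0.0723..0.0399 top 0.0616 ends top [0.0617, 0.0615]
-0.027 2784 ctr -0.0150 -0.0267 [0.115 0.035] ang 0.1 x -0.0724..0.0404 top 0.0617 ends top [0.062, 0.0616]
0.027 42 ctr -0.0724 0.0268 [0.    0.035] ang 0.0 x -0.0725..-0.0724 top 0.0586 ends top [None, None]
0.081 41 ctr -0.0724 0.0810 [0.035 0.   ] ang 90.0 x -0.0725..-0.0724 top 0.0587 ends top [None, None]
```

{"method": "jog_arm", "body": {"steps": [{"linear": [0,0.0007,0.03],"delta_rot": [0,0,0],"grip": 0.015},{"linear": [0,0,0.035],"delta_rot": [0,0,0],"grip": 0.015},{"linear": [0,0,0.035],"delta_rot": [0,0,0],"grip": 0.015},{"linear": [0,0,0.02],"delta_rot": [0,0,0],"grip": 0.015},{"linear": [0,0,0.012],"delta_rot": [0,0,0],"grip": 0.015},{"linear": [0,0,0.004],"delta_rot": [0,0,0],"grip": 0.015},{"linear": [0,0,0.002],"delta_rot": [0,0,0],"grip": 0.015},{"linear": [0,0,0],"delta_rot": [0,0,0],"grip": 0.015},{"linear": [0,0,0],"delta_rot": [0,0,0],"grip": 0.015}]}}

```text
t: 26.65
tool_pos: [0.571, 0.1828, 0.0134]
tool_rot: [0.347, 3.12, 0.001]
contact_force: [0.1, 0.2, -0.1]
opening: 0.0239
grip_force: 59.1
```

{"method": "jog_arm", "body": {"steps": [{"linear": [0,0,0.0005],"delta_rot": [0,0,0],"grip": 0.028},{"linear": [0,0,0],"delta_rot": [0,0,0],"grip": 0.04},{"linear": [0,0,0],"delta_rot": [0,0,0],"grip": 0.04},{"linear": [0,0,0],"delta_rot": [0,0,0],"grip": 0.04},{"linear": [0,0,-0.02],"delta_rot": [0,0,0],"grip": 0.04},{"linear": [0,0,-0.035],"delta_rot": [0,0,0],"grip": 0.045},{"linear": [0,0,-0.04],"delta_rot": [0,0,0],"grip": 0.045},{"linear": [0,0,-0.04],"delta_rot": [0,0,0],"grip": 0.045},{"linear": [0,0,-0.03],"delta_rot": [0,0,0],"grip": 0.07},{"linear": [0,0,0],"delta_rot": [0,0,0],"grip": 0.07}]}}

```text
t: 27.65
tool_pos: [0.5732, 0.1833, 0.1832]
tool_rot: [0.346, 3.112, 0.005]
contact_force: [0.8, 0.3, 0.4]
opening: 0.0695
grip_force: 0.0
```

Run:
```python
from jig import *
im,W=wrist('w16'); rods(W)
Q=tojig(W).reshape(-1,3)
print('knob expected',toworld(-.132,0),'plunger',toworld(.035,.16))
for c,z in(((-.132,0),.095),((.035,.16),.098)):
    k=Q[(np.hypot(Q[:,0]-c[0],Q[:,1]-c[1])<.04)&(Q[:,2]>z)&(Q[:,2]<.115)]; print(c,len(k),k.mean(0).round(4) if len(k) else '', [x for x in cv2.minEnclosingCircle(k[:,:2].astype(np.float32))] if len(k) else '')
plan(list(toworld(-.132,0))+[.18],77.3)
```

```text
-0.081 2298 ctr -0.0153 -0.0807 [0.035 0.114] ang 90.0 x -0.0725..0.0401 top 0.0616 ends top [0.0618, 0.0616]
-0.027 2276 ctr -0.0154 -0.0270 [0.035 0.114] ang 89.8 x -0.0725..0.0405 top 0.0617 ends top [0.0617, 0.0618]
0.027 2269 ctr -0.0153 0.0271 [0.035 0.114] ang 89.9 x -0.0725..0.0405 top 0.0617 ends top [0.0618, 0.0615]
0.081 38 ctr -0.0724 0.0807 [0.035 0.   ] ang 90.0 x -0.0725..-0.0724 top 0.0589 ends top [None, None]
knob expected [0.44262944 0.1830197 ] plunger [0.6407191  0.30239091]
(-0.132, 0) 3191 [-0.132   0.0002  0.1023] [(-0.1321893036365509, -0.00020235791453160346), 0.02371153049170971]
(0.035, 0.16) 1443 [0.0325 0.1576 0.1057] [(0.034345049411058426, 0.16000522673130035), 0.02073235996067524]
lin [ 0.1259 -0.0283 -0.0009] |0.129| heading 77.3 tilt [0.14 0.33] rz -0.0 q6 -1.16
```

All three rods lie flat and centred in slots −81, −27 and +27. Next the knob: go above it and turn back to nearly the joint limit, to get a long clockwise stroke.

{"method": "jog_arm", "body": {"steps": [{"linear": [0.042,-0.0095,0],"delta_rot": [0,0,0],"grip": 0.07},{"linear": [0.042,-0.0095,0],"delta_rot": [0,0,0],"grip": 0.07},{"linear": [0.042,-0.0095,0],"delta_rot": [0,0,0],"grip": 0.07},{"linear": [0,0,0],"delta_rot": [0,0,-8.3],"grip": 0.07},{"linear": [0,0,0],"delta_rot": [0,0,-8.3],"grip": 0.07},{"linear": [0,0,0],"delta_rot": [0,0,-8.3],"grip": 0.07},{"linear": [0,0,0],"delta_rot": [0,0,-8.3],"grip": 0.07},{"linear": [0,0,0],"delta_rot": [0,0,-8.3],"grip": 0.07},{"linear": [0,0,0],"delta_rot": [0,0,-8.3],"grip": 0.07},{"linear": [0,0,0],"delta_rot": [0,0,-8.3],"grip": 0.07}]}}

```text
t: 28.7
tool_pos: [0.4395, 0.1822, 0.1741]
tool_rot: [1.219, -2.891, -0.001]
contact_force: [0.5, 0.6, 0.3]
opening: 0.07
grip_force: 0.0
```

{"method": "jog_arm", "body": {"steps": [{"linear": [0,0,0],"delta_rot": [0,0,-8.3],"grip": 0.07},{"linear": [0,0,0],"delta_rot": [0,0,-8.3],"grip": 0.07},{"linear": [0,0,0],"delta_rot": [0,0,-8.3],"grip": 0.07},{"linear": [0,0,0],"delta_rot": [0,0,-8.3],"grip": 0.07},{"linear": [0,0,0],"delta_rot": [0,0,-8.3],"grip": 0.07},{"linear": [0,0,0],"delta_rot": [0,0,-8.3],"grip": 0.07},{"linear": [0,0,0],"delta_rot": [0,0,0],"grip": 0.07},{"linear": [0,0,0],"delta_rot": [0,0,0],"grip": 0.07},{"linear": [0,0,0],"delta_rot": [0,0,0],"grip": 0.07}]}}

```text
t: 29.6
tool_pos: [0.4402, 0.1824, 0.1755]
tool_rot: [2.317, -2.12, -0.001]
contact_force: [-0.7, -0.6, -0.4]
opening: 0.07
grip_force: 0.0
```

Run:
```python
from jig import *
plan(list(toworld(-.132,0))+[.043],77.3)
```

```text
lin [-0.0004 -0.0026  0.1325] |0.133| heading -174.9 tilt [ 0.08 -0.01] rz -72.2 q6 -2.99
```

{"method": "jog_arm", "body": {"steps": [{"linear": [-0.0004,-0.0026,0.03],"delta_rot": [0,0,0],"grip": 0.07},{"linear": [0,0,0.04],"delta_rot": [0,0,0],"grip": 0.07},{"linear": [0,0,0.03],"delta_rot": [0,0,0],"grip": 0.07},{"linear": [0,0,0.02],"delta_rot": [0,0,0],"grip": 0.07},{"linear": [0,0,0.0125],"delta_rot": [0,0,0],"grip": 0.07},{"linear": [0,0,0],"delta_rot": [0,0,0],"grip": 0.07},{"linear": [0,0,0],"delta_rot": [0,0,0],"grip": 0.07}]}}

```text
t: 30.3
tool_pos: [0.4438, 0.1833, 0.0446]
tool_rot: [-2.319, 2.119, -0.001]
contact_force: [-0.9, 0.0, 0.2]
opening: 0.07
grip_force: 0.0
```

{"method": "jog_arm", "body": {"steps": [{"linear": [0,0,0],"delta_rot": [0,0,0],"grip": 0.03},{"linear": [0,0,0],"delta_rot": [0,0,0],"grip": 0.03},{"linear": [0,0,0],"delta_rot": [0,0,0],"grip": 0.03},{"linear": [0,0,0],"delta_rot": [0,0,0],"grip": 0.03},{"linear": [0,0,0],"delta_rot": [0,0,0],"grip": 0.03},{"linear": [0,0,0],"delta_rot": [0,0,0],"grip": 0.03}], "newtons": 60}}

```text
t: 30.9
tool_pos: [0.4424, 0.1833, 0.0457]
tool_rot: [2.318, -2.117, -0.003]
contact_force: [-9.4, -1.5, 9.7]
opening: 0.0426
grip_force: 60.9
```

Knob gripped. First stroke clockwise.

{"method": "jog_arm", "body": {"steps": [{"linear": [0,0,0],"delta_rot": [0,0,8],"grip": 0.03},{"linear": [0,0,0],"delta_rot": [0,0,8],"grip": 0.03},{"linear": [0,0,0],"delta_rot": [0,0,8],"grip": 0.03},{"linear": [0,0,0],"delta_rot": [0,0,8],"grip": 0.03},{"linear": [0,0,0],"delta_rot": [0,0,8],"grip": 0.03},{"linear": [0,0,0],"delta_rot": [0,0,8],"grip": 0.03},{"linear": [0,0,0],"delta_rot": [0,0,8],"grip": 0.03},{"linear": [0,0,0],"delta_rot": [0,0,8],"grip": 0.03},{"linear": [0,0,0],"delta_rot": [0,0,8],"grip": 0.03},{"linear": [0,0,0],"delta_rot": [0,0,8],"grip": 0.03}]}}

```text
t: 31.9
tool_pos: [0.4435, 0.1825, 0.0457]
tool_rot: [-0.407, 3.115, -0.003]
contact_force: [-4.6, -4.2, 7.4]
opening: 0.0427
grip_force: 61.0
```

```bash
cat >> jig.py <<'E'
def jaw(name):
    o=ctrl.get_obs(); im,W=wrist(name); Q=tojig(W).reshape(-1,3)
    m=(abs(Q[:,1])<.11)&(Q[:,0]>-.1)&(Q[:,0]<-.03)&(Q[:,2]>.055)&(Q[:,2]<.0605); k=Q[m]
    for y in (-.1,-.054,0,.054,.1):
        s=k[abs(k[:,1]-y)<.006]
        if len(s)>15: print('y',y,'jaw face x %.4f back %.4f'%tuple(np.percentile(s[:,0],[98,2])),end='; ')
    print('q6 %.2f'%o['q'][5],'F',np.round(o['contact_force'],1),'Tz',np.round(o['wrist_torque'],2),'pos',np.round(o['tool_pos'],4))
E
python3 -c "
from jig import *
jaw('w17')"
```

```text
y -0.1 jaw face x -0.0704 back -0.0837; y -0.054 jaw face x -0.0705 back -0.0838; y 0 jaw face x -0.0703 back -0.0806; y 0.054 jaw face x -0.0755 back -0.0843; q6 -1.59 F [-4.6 -4.2  7.4] Tz [-0.66  0.71  0.04] pos [0.4435 0.1825 0.0457]
```

The jaw moves with the knob. Continuing the stroke.

{"method": "jog_arm", "body": {"steps": [{"linear": [0,0,0],"delta_rot": [0,0,8],"grip": 0.03},{"linear": [0,0,0],"delta_rot": [0,0,8],"grip": 0.03},{"linear": [0,0,0],"delta_rot": [0,0,8],"grip": 0.03},{"linear": [0,0,0],"delta_rot": [0,0,8],"grip": 0.03},{"linear": [0,0,0],"delta_rot": [0,0,8],"grip": 0.03},{"linear": [0,0,0],"delta_rot": [0,0,8],"grip": 0.03},{"linear": [0,0,0],"delta_rot": [0,0,8],"grip": 0.03},{"linear": [0,0,0],"delta_rot": [0,0,8],"grip": 0.03},{"linear": [0,0,0],"delta_rot": [0,0,8],"grip": 0.03},{"linear": [0,0,0],"delta_rot": [0,0,8],"grip": 0.03}]}}

```text
t: 32.95
tool_pos: [0.4429, 0.1813, 0.0457]
tool_rot: [1.69, 2.647, -0.008]
contact_force: [-6.8, -8.2, 10.2]
opening: 0.0421
grip_force: 61.4
```

{"method": "jog_arm", "body": {"steps": [{"linear": [0,0,0],"delta_rot": [0,0,8],"grip": 0.03},{"linear": [0,0,0],"delta_rot": [0,0,8],"grip": 0.03},{"linear": [0,0,0],"delta_rot": [0,0,8],"grip": 0.03},{"linear": [0,0,0],"delta_rot": [0,0,8],"grip": 0.03},{"linear": [0,0,0],"delta_rot": [0,0,8],"grip": 0.03},{"linear": [0,0,0],"delta_rot": [0,0,8],"grip": 0.03},{"linear": [0,0,0],"delta_rot": [0,0,8],"grip": 0.03},{"linear": [0,0,0],"delta_rot": [0,0,8],"grip": 0.03},{"linear": [0,0,0],"delta_rot": [0,0,8],"grip": 0.03},{"linear": [0,0,0],"delta_rot": [0,0,8],"grip": 0.03}]}}

```text
t: 33.95
tool_pos: [0.4416, 0.1817, 0.0457]
tool_rot: [2.995, 0.941, -0.01]
contact_force: [-12.2, -6.9, 13.8]
opening: 0.0427
grip_force: 61.8
```

{"method": "jog_arm", "body": {"steps": [{"linear": [0,0,0],"delta_rot": [0,0,8],"grip": 0.03},{"linear": [0,0,0],"delta_rot": [0,0,8],"grip": 0.03},{"linear": [0,0,0],"delta_rot": [0,0,8],"grip": 0.03},{"linear": [0,0,0],"delta_rot": [0,0,8],"grip": 0.03},{"linear": [0,0,0],"delta_rot": [0,0,8],"grip": 0.03},{"linear": [0,0,0],"delta_rot": [0,0,8],"grip": 0.03},{"linear": [0,0,0],"delta_rot": [0,0,8],"grip": 0.03},{"linear": [0,0,0],"delta_rot": [0,0,8],"grip": 0.03},{"linear": [0,0,0],"delta_rot": [0,0,8],"grip": 0.03},{"linear": [0,0,0],"delta_rot": [0,0,8],"grip": 0.03}]}}

```text
t: 34.95
tool_pos: [0.4418, 0.183, 0.0457]
tool_rot: [2.899, -1.204, -0.006]
contact_force: [-10.8, -1.9, 11.8]
opening: 0.0425
grip_force: 61.6
```

```bash
python3 -c "
from jig import *
jaw('w18'); print(ctrl.get_obs()['t'])"
```

```text
y -0.1 jaw face x -0.0623 back -0.0756; y -0.054 jaw face x -0.0626 back -0.0760; y 0 jaw face x -0.0627 back -0.0760; y 0.054 jaw face x -0.0628 back -0.0761; y 0.1 jaw face x -0.0627 back -0.0758; q6 2.60 F [-10.8  -1.9  11.8] Tz [-0.33  1.69  0.05] pos [0.4418 0.183  0.0457]
35.0
```

{"method": "jog_arm", "body": {"steps": [{"linear": [0,0,0],"delta_rot": [0,0,8],"grip": 0.03},{"linear": [0,0,0],"delta_rot": [0,0,8],"grip": 0.03},{"linear": [0,0,0],"delta_rot": [0,0,8],"grip": 0.03},{"linear": [0,0,0],"delta_rot": [0,0,0],"grip": 0.03},{"linear": [0,0,0],"delta_rot": [0,0,0],"grip": 0.07},{"linear": [0,0,0],"delta_rot": [0,0,0],"grip": 0.07},{"linear": [0,0,0],"delta_rot": [0,0,0],"grip": 0.07},{"linear": [0,0,0],"delta_rot": [0,0,0],"grip": 0.07},{"linear": [0,0,0],"delta_rot": [0,0,0],"grip": 0.07}]}}

```text
t: 35.9
tool_pos: [0.4433, 0.1832, 0.0439]
tool_rot: [-2.592, 1.775, -0.0]
contact_force: [0.3, 0.0, 0.9]
opening: 0.0702
grip_force: 0.0
```

{"method": "jog_arm", "body": {"steps": [{"linear": [0,0,0],"delta_rot": [0,0,-8],"grip": 0.07},{"linear": [0,0,0],"delta_rot": [0,0,-8],"grip": 0.07},{"linear": [0,0,0],"delta_rot": [0,0,-8],"grip": 0.07},{"linear": [0,0,0],"delta_rot": [0,0,-8],"grip": 0.07},{"linear": [0,0,0],"delta_rot": [0,0,-8],"grip": 0.07},{"linear": [0,0,0],"delta_rot": [0,0,-8],"grip": 0.07},{"linear": [0,0,0],"delta_rot": [0,0,-8],"grip": 0.07},{"linear": [0,0,0],"delta_rot": [0,0,-8],"grip": 0.07},{"linear": [0,0,0],"delta_rot": [0,0,-8],"grip": 0.07},{"linear": [0,0,0],"delta_rot": [0,0,-8],"grip": 0.07}]}}

```text
t: 36.9
tool_pos: [0.4432, 0.1831, 0.0437]
tool_rot: [3.126, 0.315, -0.0]
contact_force: [-0.7, -0.2, -0.7]
opening: 0.0701
grip_force: 0.0
```

{"method": "jog_arm", "body": {"steps": [{"linear": [0,0,0],"delta_rot": [0,0,-8],"grip": 0.07},{"linear": [0,0,0],"delta_rot": [0,0,-8],"grip": 0.07},{"linear": [0,0,0],"delta_rot": [0,0,-8],"grip": 0.07},{"linear": [0,0,0],"delta_rot": [0,0,-8],"grip": 0.07},{"linear": [0,0,0],"delta_rot": [0,0,-8],"grip": 0.07},{"linear": [0,0,0],"delta_rot": [0,0,-8],"grip": 0.07},{"linear": [0,0,0],"delta_rot": [0,0,-8],"grip": 0.07},{"linear": [0,0,0],"delta_rot": [0,0,-8],"grip": 0.07},{"linear": [0,0,0],"delta_rot": [0,0,-8],"grip": 0.07},{"linear": [0,0,0],"delta_rot": [0,0,-8],"grip": 0.07}]}}

```text
t: 37.9
tool_pos: [0.4432, 0.1831, 0.0437]
tool_rot: [-2.192, -2.251, 0.0]
contact_force: [-0.0, -0.8, 0.2]
opening: 0.0698
grip_force: 0.0
```

```bash
python3 -c "
from jig import *
jaw('w19'); rods(np.load('w19.npz')['W']); plan(list(toworld(-.132,0))+[.045],77.3)"
```

```text
y -0.054 jaw face x -0.0674 back -0.0753; y 0 jaw face x -0.0619 back -0.0746; y 0.054 jaw face x -0.0623 back -0.0755; y 0.1 jaw face x -0.0625 back -0.0755; q6 0.21 F [-0.  -0.8  0.2] Tz [ 0.02  0.04 -0.02] pos [0.4432 0.1831 0.0437]
-0.081 1261 ctr -0.0305 -0.0775 [0.023 0.087] ang 85.8 x -0.0709..0.0102 top 0.0612 ends top [None, None]
-0.027 1252 ctr -0.0121 -0.0260 [0.124 0.029] ang 4.2 x -0.0725..0.0487 top 0.0613 ends top [0.0573, 0.0614]
0.027 7698 ctr -0.0120 0.0270 [0.036 0.122] ang 90.0 x -0.0723..0.0401 top 0.0614 ends top [0.0615, 0.0614]
0.081 1493 ctr -0.0672 0.0810 [0.036 0.012] ang 90.0 x -0.0729..-0.0619 top 0.0595 ends top [None, None]
lin [-0.0001 -0.0006 -0.0012] |0.001| heading 1.7 tilt [-0.  0.] rz -75.6 q6 0.21
```

{"method": "jog_arm", "body": {"steps": [{"linear": [0,0,0],"delta_rot": [0,0,-8],"grip": 0.07},{"linear": [0,0,0],"delta_rot": [0,0,-8],"grip": 0.07},{"linear": [0,0,0],"delta_rot": [0,0,-8],"grip": 0.07},{"linear": [0,0,0],"delta_rot": [0,0,-8],"grip": 0.07},{"linear": [0,0,0],"delta_rot": [0,0,-8],"grip": 0.07},{"linear": [0,0,0],"delta_rot": [0,0,-8],"grip": 0.07},{"linear": [0,0,0],"delta_rot": [0,0,-8],"grip": 0.07},{"linear": [0,0,0],"delta_rot": [0,0,-8],"grip": 0.07},{"linear": [0,0,0],"delta_rot": [0,0,-8],"grip": 0.07},{"linear": [0,0,0],"delta_rot": [0,0,-8],"grip": 0.07}]}}

```text
t: 38.95
tool_pos: [0.4432, 0.1831, 0.0437]
tool_rot: [-0.236, -3.133, 0.0]
contact_force: [1.0, 1.0, 0.0]
opening: 0.07
grip_force: 0.0
```

{"method": "jog_arm", "body": {"steps": [{"linear": [0,0,0],"delta_rot": [0,0,-8],"grip": 0.07},{"linear": [0,0,0],"delta_rot": [0,0,-8],"grip": 0.07},{"linear": [0,0,0],"delta_rot": [0,0,-8],"grip": 0.07},{"linear": [0,0,0],"delta_rot": [0,0,-8],"grip": 0.07},{"linear": [0,0,0],"delta_rot": [0,0,-8],"grip": 0.07},{"linear": [0,0,0],"delta_rot": [0,0,-8],"grip": 0.07},{"linear": [0,0,0],"delta_rot": [0,0,-8],"grip": 0.07},{"linear": [0,0,0],"delta_rot": [0,0,-8],"grip": 0.07},{"linear": [0,0,0],"delta_rot": [0,0,-8],"grip": 0.07},{"linear": [0,0,0],"delta_rot": [0,0,-8],"grip": 0.07}]}}

```text
t: 39.95
tool_pos: [0.4432, 0.1832, 0.0438]
tool_rot: [1.833, -2.552, -0.0]
contact_force: [0.4, -0.6, -0.5]
opening: 0.0701
grip_force: 0.0
```

{"method": "jog_arm", "body": {"steps": [{"linear": [0,0,0],"delta_rot": [0,0,-8],"grip": 0.07},{"linear": [0,0,0],"delta_rot": [0,0,-8],"grip": 0.07},{"linear": [0,0,0],"delta_rot": [0,0,-8],"grip": 0.07},{"linear": [0,0,0],"delta_rot": [0,0,0],"grip": 0.07},{"linear": [0,0,0],"delta_rot": [0,0,0],"grip": 0.03},{"linear": [0,0,0],"delta_rot": [0,0,0],"grip": 0.03},{"linear": [0,0,0],"delta_rot": [0,0,0],"grip": 0.03},{"linear": [0,0,0],"delta_rot": [0,0,0],"grip": 0.03},{"linear": [0,0,0],"delta_rot": [0,0,0],"grip": 0.03},{"linear": [0,0,0],"delta_rot": [0,0,0],"grip": 0.03}]}}

```text
t: 40.95
tool_pos: [0.4424, 0.1831, 0.0442]
tool_rot: [2.316, -2.12, -0.002]
contact_force: [-4.9, -0.4, 4.9]
opening: 0.0426
grip_force: 61.1
```

{"method": "jog_arm", "body": {"steps": [{"linear": [0,0,0],"delta_rot": [0,0,8],"grip": 0.03},{"linear": [0,0,0],"delta_rot": [0,0,8],"grip": 0.03},{"linear": [0,0,0],"delta_rot": [0,0,8],"grip": 0.03},{"linear": [0,0,0],"delta_rot": [0,0,8],"grip": 0.03},{"linear": [0,0,0],"delta_rot": [0,0,8],"grip": 0.03},{"linear": [0,0,0],"delta_rot": [0,0,8],"grip": 0.03},{"linear": [0,0,0],"delta_rot": [0,0,8],"grip": 0.03},{"linear": [0,0,0],"delta_rot": [0,0,8],"grip": 0.03},{"linear": [0,0,0],"delta_rot": [0,0,8],"grip": 0.03},{"linear": [0,0,0],"delta_rot": [0,0,8],"grip": 0.03}]}}

```text
t: 41.95
tool_pos: [0.4432, 0.1825, 0.0442]
tool_rot: [0.403, -3.115, 0.003]
contact_force: [-1.0, -3.3, 4.3]
opening: 0.0426
grip_force: 61.2
```

```bash
python3 -c "
from jig import *
jaw('w20')"
```

```text
y -0.1 jaw face x -0.0593 back -0.0729; y -0.054 jaw face x -0.0686 back -0.0735; y 0 jaw face x -0.0599 back -0.0732; q6 -1.59 F [-1.  -3.3  4.3] Tz [-0.44  0.18  0.03] pos [0.4432 0.1825 0.0442]
```

{"method": "jog_arm", "body": {"steps": [{"linear": [0,0,0],"delta_rot": [0,0,8],"grip": 0.03},{"linear": [0,0,0],"delta_rot": [0,0,8],"grip": 0.03},{"linear": [0,0,0],"delta_rot": [0,0,8],"grip": 0.03},{"linear": [0,0,0],"delta_rot": [0,0,8],"grip": 0.03},{"linear": [0,0,0],"delta_rot": [0,0,8],"grip": 0.03},{"linear": [0,0,0],"delta_rot": [0,0,8],"grip": 0.03},{"linear": [0,0,0],"delta_rot": [0,0,8],"grip": 0.03},{"linear": [0,0,0],"delta_rot": [0,0,8],"grip": 0.03},{"linear": [0,0,0],"delta_rot": [0,0,8],"grip": 0.03},{"linear": [0,0,0],"delta_rot": [0,0,8],"grip": 0.03}]}}

```text
t: 43.0
tool_pos: [0.4428, 0.1815, 0.0442]
tool_rot: [1.689, 2.648, -0.007]
contact_force: [-4.4, -7.5, 5.9]
opening: 0.0426
grip_force: 61.5
```

{"method": "jog_arm", "body": {"steps": [{"linear": [0,0,0],"delta_rot": [0,0,8],"grip": 0.03},{"linear": [0,0,0],"delta_rot": [0,0,8],"grip": 0.03},{"linear": [0,0,0],"delta_rot": [0,0,8],"grip": 0.03},{"linear": [0,0,0],"delta_rot": [0,0,8],"grip": 0.03},{"linear": [0,0,0],"delta_rot": [0,0,8],"grip": 0.03},{"linear": [0,0,0],"delta_rot": [0,0,8],"grip": 0.03},{"linear": [0,0,0],"delta_rot": [0,0,8],"grip": 0.03},{"linear": [0,0,0],"delta_rot": [0,0,8],"grip": 0.03},{"linear": [0,0,0],"delta_rot": [0,0,8],"grip": 0.03},{"linear": [0,0,0],"delta_rot": [0,0,8],"grip": 0.03}]}}

```text
t: 44.0
tool_pos: [0.4417, 0.1818, 0.0442]
tool_rot: [2.995, 0.942, -0.008]
contact_force: [-8.0, -6.5, 8.4]
opening: 0.0424
grip_force: 61.8
```

{"method": "jog_arm", "body": {"steps": [{"linear": [0,0,0],"delta_rot": [0,0,8],"grip": 0.03},{"linear": [0,0,0],"delta_rot": [0,0,8],"grip": 0.03},{"linear": [0,0,0],"delta_rot": [0,0,8],"grip": 0.03},{"linear": [0,0,0],"delta_rot": [0,0,8],"grip": 0.03},{"linear": [0,0,0],"delta_rot": [0,0,8],"grip": 0.03},{"linear": [0,0,0],"delta_rot": [0,0,8],"grip": 0.03},{"linear": [0,0,0],"delta_rot": [0,0,8],"grip": 0.03},{"linear": [0,0,0],"delta_rot": [0,0,0],"grip": 0.03}]}}

```text
t: 44.8
tool_pos: [0.4416, 0.1826, 0.0441]
tool_rot: [3.087, -0.569, -0.006]
contact_force: [-7.5, -2.6, 8.2]
opening: 0.0428
grip_force: 61.8
```

```bash
python3 -c "
from jig import *
jaw('w21'); rods(np.load('w21.npz')['W'])"
```

```text
y -0.1 jaw face x -0.0521 back -0.0654; y -0.054 jaw face x -0.0526 back -0.0660; y 0 jaw face x -0.0526 back -0.0660; y 0.054 jaw face x -0.0527 back -0.0661; y 0.1 jaw face x -0.0526 back -0.0659; q6 2.17 F [-7.5 -2.6  8.2] Tz [-0.59  1.24 -0.  ] pos [0.4416 0.1826 0.0441]
-0.081 5746 ctr -0.0427 -0.0810 [0.047 0.036] ang 0.0 x -0.0657..-0.0215 top 0.0614 ends top [0.0614, None]
-0.027 6466 ctr -0.0387 -0.0272 [0.036 0.055] ang 89.5 x -0.0658..-0.0142 top 0.0615 ends top [0.0617, None]
0.027 7182 ctr -0.0349 0.0270 [0.063 0.036] ang 0.1 x -0.0658..-0.0071 top 0.0615 ends top [0.0617, None]
0.081 1918 ctr -0.0594 0.0810 [0.036 0.014] ang 89.9 x -0.0662..-0.0525 top 0.0595 ends top [0.0594, None]
```

{"method": "jog_arm", "body": {"steps": [{"linear": [0,0,0],"delta_rot": [0,0,8],"grip": 0.03},{"linear": [0,0,0],"delta_rot": [0,0,8],"grip": 0.03},{"linear": [0,0,0],"delta_rot": [0,0,8],"grip": 0.03},{"linear": [0,0,0],"delta_rot": [0,0,8],"grip": 0.03},{"linear": [0,0,0],"delta_rot": [0,0,8],"grip": 0.03},{"linear": [0,0,0],"delta_rot": [0,0,8],"grip": 0.03},{"linear": [0,0,0],"delta_rot": [0,0,0],"grip": 0.03}]}}

```text
t: 45.55
tool_pos: [0.443, 0.1807, 0.0441]
tool_rot: [2.588, -1.77, 0.004]
contact_force: [-2.0, -9.9, 4.9]
opening: 0.0427
grip_force: 61.7
```

```bash
python3 -c "
from jig import *
jaw('w22')"
```

```text
y -0.1 jaw face x -0.0525 back -0.0651; y -0.054 jaw face x -0.0520 back -0.0653; y 0 jaw face x -0.0521 back -0.0654; y 0.054 jaw face x -0.0521 back -0.0654; y 0.1 jaw face x -0.0517 back -0.0649; q6 3.01 F [-2.  -9.9  4.9] Tz [-1.63  0.34  0.18] pos [0.443  0.1807 0.0441]
```

The jaw moved only 0.6 mm for the last 48° while the torque rose, so it is likely at its stop. I'll regrip and turn once more to verify.

{"method": "jog_arm", "body": {"steps": [{"linear": [0,0,0],"delta_rot": [0,0,0],"grip": 0.07},{"linear": [0,0,0],"delta_rot": [0,0,0],"grip": 0.07},{"linear": [0,0,0],"delta_rot": [0,0,0],"grip": 0.07},{"linear": [0,0,0],"delta_rot": [0,0,0],"grip": 0.07},{"linear": [0,0,0],"delta_rot": [0,0,-8],"grip": 0.07},{"linear": [0,0,0],"delta_rot": [0,0,-8],"grip": 0.07},{"linear": [0,0,0],"delta_rot": [0,0,-8],"grip": 0.07},{"linear": [0,0,0],"delta_rot": [0,0,-8],"grip": 0.07},{"linear": [0,0,0],"delta_rot": [0,0,-8],"grip": 0.07},{"linear": [0,0,0],"delta_rot": [0,0,-8],"grip": 0.07}]}}

```text
t: 46.6
tool_pos: [0.4432, 0.1834, 0.0438]
tool_rot: [-3.091, 0.558, -0.0]
contact_force: [0.4, 0.5, 0.1]
opening: 0.0702
grip_force: 0.0
```

{"method": "jog_arm", "body": {"steps": [{"linear": [0,0,0],"delta_rot": [0,0,-8],"grip": 0.07},{"linear": [0,0,0],"delta_rot": [0,0,-8],"grip": 0.07},{"linear": [0,0,0],"delta_rot": [0,0,-8],"grip": 0.07},{"linear": [0,0,0],"delta_rot": [0,0,-8],"grip": 0.07},{"linear": [0,0,0],"delta_rot": [0,0,0],"grip": 0.03},{"linear": [0,0,0],"delta_rot": [0,0,0],"grip": 0.03},{"linear": [0,0,0],"delta_rot": [0,0,0],"grip": 0.03},{"linear": [0,0,0],"delta_rot": [0,0,0],"grip": 0.03},{"linear": [0,0,0],"delta_rot": [0,0,0],"grip": 0.03},{"linear": [0,0,0],"delta_rot": [0,0,0],"grip": 0.03}], "newtons": 80}}

```text
t: 47.6
tool_pos: [0.4434, 0.1824, 0.0444]
tool_rot: [3.125, 0.304, -0.0]
contact_force: [-2.0, -4.1, 5.2]
opening: 0.0418
grip_force: 80.7
```

{"method": "jog_arm", "body": {"steps": [{"linear": [0,0,0],"delta_rot": [0,0,6],"grip": 0.03},{"linear": [0,0,0],"delta_rot": [0,0,6],"grip": 0.03},{"linear": [0,0,0],"delta_rot": [0,0,6],"grip": 0.03},{"linear": [0,0,0],"delta_rot": [0,0,6],"grip": 0.03},{"linear": [0,0,0],"delta_rot": [0,0,6],"grip": 0.03},{"linear": [0,0,0],"delta_rot": [0,0,0],"grip": 0.03}]}}

```text
t: 48.2
tool_pos: [0.4457, 0.1812, 0.0448]
tool_rot: [3.095, -0.517, 0.01]
contact_force: [5.8, -9.6, 1.0]
opening: 0.0419
grip_force: 84.9
```

```bash
python3 -c "
from jig import *
jaw('w23')"
```

```text
y -0.1 jaw face x -0.0512 back -0.0648; y -0.054 jaw face x -0.0517 back -0.0650; y 0 jaw face x -0.0517 back -0.0650; y 0.054 jaw face x -0.0518 back -0.0651; y 0.1 jaw face x -0.0518 back -0.0651; q6 2.14 F [ 5.8 -9.6  1. ] Tz [-1.5  -0.8  -0.01] pos [0.4457 0.1812 0.0448]
```

{"method": "jog_arm", "body": {"steps": [{"linear": [0,0,0],"delta_rot": [0,0,6],"grip": 0.03},{"linear": [0,0,0],"delta_rot": [0,0,6],"grip": 0.03},{"linear": [0,0,0],"delta_rot": [0,0,6],"grip": 0.03}]}}

```text
t: 48.55
tool_pos: [0.4448, 0.1806, 0.0447]
tool_rot: [2.974, -0.997, 0.008]
contact_force: [1.2, -12.0, 4.4]
opening: 0.042
grip_force: 85.4
```

```bash
python3 -c "
from jig import *
jaw('w24')"
```

```text
y -0.1 jaw face x -0.0514 back -0.0646; y -0.054 jaw face x -0.0516 back -0.0650; y 0 jaw face x -0.0517 back -0.0651; y 0.054 jaw face x -0.0518 back -0.0651; y 0.1 jaw face x -0.0518 back -0.0649; q6 2.45 F [  1.2 -12.    4.4] Tz [-1.85 -0.15  0.95] pos [0.4448 0.1806 0.0447]
```

{"method": "jog_arm", "body": {"steps": [{"linear": [0,0,0],"delta_rot": [0,0,6],"grip": 0.03},{"linear": [0,0,0],"delta_rot": [0,0,6],"grip": 0.03},{"linear": [0,0,0],"delta_rot": [0,0,6],"grip": 0.03},{"linear": [0,0,0],"delta_rot": [0,0,6],"grip": 0.03}]}}

```text
t: 49.0
tool_pos: [0.4433, 0.1808, 0.0444]
tool_rot: [2.703, -1.591, 0.004]
contact_force: [-11.3, 6.6, 7.8]
opening: 0.0418
grip_force: 86.2
```

```bash
python3 -c "
from jig import *
jaw('w25')"
```

```text
y -0.1 jaw face x -0.0535 back -0.0650; y -0.054 jaw face x -0.0518 back -0.0652; y 0 jaw face x -0.0519 back -0.0653; y 0.054 jaw face x -0.0521 back -0.0653; y 0.1 jaw face x -0.0517 back -0.0650; q6 2.87 F [-11.3   6.6   7.8] Tz [1.07 1.94 0.25] pos [0.4433 0.1808 0.0444]
```

The jaw no longer moves and the grip slips at about 1 N·m, so it is fully home. I release, rise and check the jaw and rods.

{"method": "jog_arm", "body": {"steps": [{"linear": [0,0,0],"delta_rot": [0,0,0],"grip": 0.07},{"linear": [0,0,0],"delta_rot": [0,0,0],"grip": 0.07},{"linear": [0,0,0],"delta_rot": [0,0,0],"grip": 0.07},{"linear": [0,0,0],"delta_rot": [0,0,0],"grip": 0.07},{"linear": [0,0,-0.02],"delta_rot": [0,0,0],"grip": 0.07},{"linear": [0,0,-0.04],"delta_rot": [0,0,0],"grip": 0.07},{"linear": [0,0,-0.04],"delta_rot": [0,0,0],"grip": 0.07},{"linear": [0,0,-0.04],"delta_rot": [0,0,-8],"grip": 0.07},{"linear": [0,0,0],"delta_rot": [0,0,-8],"grip": 0.07},{"linear": [0,0,0],"delta_rot": [0,0,-8],"grip": 0.07}]}}

```text
t: 50.05
tool_pos: [0.4444, 0.1837, 0.1862]
tool_rot: [-2.981, 0.982, -0.006]
contact_force: [-0.0, 0.6, -1.2]
opening: 0.0697
grip_force: 0.0
```

{"method": "jog_arm", "body": {"steps": [{"linear": [0,0,0],"delta_rot": [0,0,-8],"grip": 0.0},{"linear": [0,0,0],"delta_rot": [0,0,-8],"grip": 0.0},{"linear": [0,0,0],"delta_rot": [0,0,-8],"grip": 0.0},{"linear": [0,0,0],"delta_rot": [0,0,-8],"grip": 0.0},{"linear": [0,0,0],"delta_rot": [0,0,0],"grip": 0.0},{"linear": [0,0,0],"delta_rot": [0,0,0],"grip": 0.0},{"linear": [0,0,0],"delta_rot": [0,0,0],"grip": 0.0}]}}

```text
t: 50.75
tool_pos: [0.4432, 0.1832, 0.1838]
tool_rot: [-3.139, 0.135, 0.0]
contact_force: [-0.3, -0.3, 1.0]
opening: -0.0002
grip_force: 0.0
```

```bash
python3 -c "
from jig import *
jaw('w26'); Z=np.load('w26.npz'); rods(Z['W']); view(Z['W'],Z['im'],'w26o')
plan(list(toworld(.035,.16))+[.18])"
```

```text
y -0.1 jaw face x -0.0521 back -0.0651; y -0.054 jaw face x -0.0520 back -0.0652; y 0 jaw face x -0.0520 back -0.0653; y 0.054 jaw face x -0.0520 back -0.0654; y 0.1 jaw face x -0.0521 back -0.0654; q6 1.89 F [-0.3 -0.3  1. ] Tz [ 0.02  0.05 -0.02] pos [0.4432 0.1832 0.1838]
-0.081 3525 ctr -0.0100 -0.0806 [0.111 0.036] ang 0.5 x -0.0647..0.0420 top 0.0615 ends top [0.0616, 0.0615]
-0.027 3328 ctr -0.0137 -0.0265 [0.104 0.036] ang 0.5 x -0.0648..0.0348 top 0.0616 ends top [0.0616, 0.0615]
0.027 3155 ctr -0.0173 0.0273 [0.097 0.036] ang 0.3 x -0.0648..0.0277 top 0.0617 ends top [0.0617, 0.0618]
0.081 598 ctr -0.0587 0.0810 [0.014 0.036] ang 0.2 x -0.0656..-0.0519 top 0.0597 ends top [0.0597, None]
lin [ 0.1866 -0.1356  0.0038] |0.231| heading -94.9 tilt [-0.  0.] q6 1.89
```

View pics/w26.png

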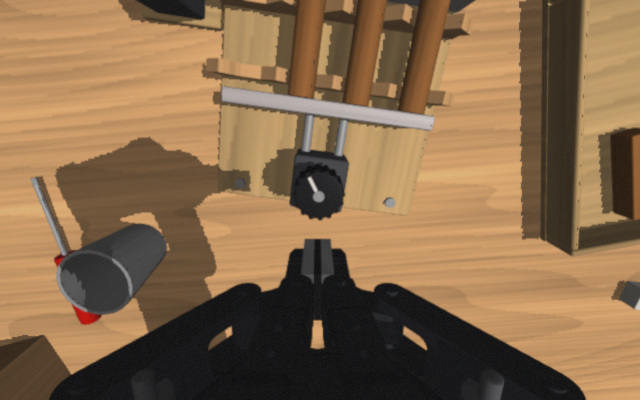

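The view shows jaw home with three rods in the slots. The knob pointer runs from (318,196) to (308,177). I compute the pointer angle precisely, now and at the start.

Run:
```python
from jig import *
for n in('w1','w16','w18','w21','w26'):
    Z=np.load(n+'.npz'); Q=tojig(Z['W']).reshape(-1,3); im=Z['im'].reshape(-1,3).astype(float)
    k=(np.hypot(Q[:,0]+.132,Q[:,1])<.021)&(Q[:,2]>.095)&(Q[:,2]<.112); b=im[k].mean(1)
    w=Q[k][b>130][:,:2]
    f=Q[(abs(Q[:,1]+.05)<.04)&(Q[:,0]>-.1)&(Q[:,0]<-.03)&(Q[:,2]>.055)&(Q[:,2]<.0603)]
    print(n,len(w), end=' ')
    if len(w)>8:
        d=w-[-.132,0]; m=d.mean(0); print('pointer dir from mean %.1f deg (ccw from jig x)'%np.degrees(np.arctan2(m[1],m[0])),end=' ')
        v=np.linalg.svd(w-w.mean(0))[2][0]; print('axis %.1f'%(np.degrees(np.arctan2(v[1],v[0]))%180), end=' ')
    print('jaw', np.percentile(f[:,0],[2,98]).round(4) if len(f)>20 else '')
```

```text
w1 64 pointer dir from mean -23.7 deg (ccw from jig x) axis 161.2 jaw [-0.0859 -0.0725]
w16 252 pointer dir from mean -26.5 deg (ccw from jig x) axis 161.5 jaw [-0.0851 -0.0317]
w18 332 pointer dir from mean 15.7 deg (ccw from jig x) axis 26.0 jaw [-0.0758 -0.0324]
w21 0 jaw [-0.0657 -0.031 ]
w26 132 pointer dir from mean 29.6 deg (ccw from jig x) axis 33.8 jaw [-0.0651 -0.0313]
```

The pointer and jaw travel agree with about 12 rad, fully home. Next the plunger, with the fingers shut.

{"method": "jog_arm", "body": {"steps": [{"linear": [0.0373,-0.0271,0],"delta_rot": [0,0,0],"grip": 0.0},{"linear": [0.0373,-0.0271,0],"delta_rot": [0,0,0],"grip": 0.0},{"linear": [0.0373,-0.0271,0],"delta_rot": [0,0,0],"grip": 0.0},{"linear": [0.0373,-0.0271,0],"delta_rot": [0,0,0],"grip": 0.0},{"linear": [0.0374,-0.0272,0],"delta_rot": [0,0,0],"grip": 0.0},{"linear": [0,0,0.02],"delta_rot": [0,0,0],"grip": 0.0},{"linear": [0,0,0.04],"delta_rot": [0,0,0],"grip": 0.0},{"linear": [0,0,0.02],"delta_rot": [0,0,0],"grip": 0.0},{"linear": [0,0,0],"delta_rot": [0,0,0],"grip": 0.0},{"linear": [0,0,0],"delta_rot": [0,0,0],"grip": 0.0}]}}

```text
t: 51.8
tool_pos: [0.6405, 0.3027, 0.1039]
tool_rot: [3.139, -0.133, -0.001]
contact_force: [0.7, -0.6, 0.2]
opening: -0.0002
grip_force: 0.0
```

Run:
```python
from jig import *
im,W=wrist('w27'); Q=tojig(W).reshape(-1,3)
k=Q[(np.hypot(Q[:,0]-.035,Q[:,1]-.16)<.03)&(Q[:,2]>.1045)&(Q[:,2]<.109)]; print(len(k),cv2.minEnclosingCircle(k[:,:2].astype(np.float32)) if len(k) else '')
plan(list(toworld(.035,.16))+[.073])
```

```text
1785 ((0.035219527781009674, 0.159961998462677), 0.01945049688220024)
lin [-0.0007  0.0007  0.0325] |0.033| heading -94.8 tilt [-0.06 -0.12] q6 1.99
```

View pics/w27.png

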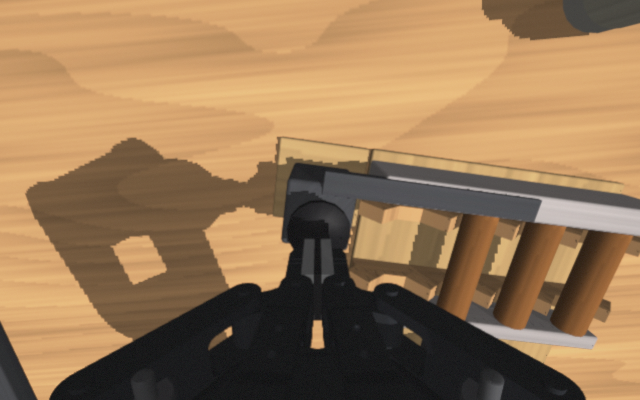

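The shut fingers are just over the plunger head at (320,222). Pressing gradually.

{"method": "jog_arm", "body": {"steps": [{"linear": [0,0,0.015],"delta_rot": [0,0,0],"grip": 0.0},{"linear": [0,0,0.01],"delta_rot": [0,0,0],"grip": 0.0},{"linear": [0,0,0.005],"delta_rot": [0,0,0],"grip": 0.0},{"linear": [0,0,0.004],"delta_rot": [0,0,0],"grip": 0.0},{"linear": [0,0,0.003],"delta_rot": [0,0,0],"grip": 0.0},{"linear": [0,0,0],"delta_rot": [0,0,0],"grip": 0.0}]}}

```text
t: 52.45
tool_pos: [0.6408, 0.3027, 0.0681]
tool_rot: [-3.139, 0.132, -0.001]
contact_force: [-2.5, -0.3, 7.9]
opening: 0.0001
grip_force: 3.7
```

{"method": "jog_arm", "body": {"steps": [{"linear": [0,0,0.003],"delta_rot": [0,0,0],"grip": 0.0},{"linear": [0,0,0.003],"delta_rot": [0,0,0],"grip": 0.0},{"linear": [0,0,0],"delta_rot": [0,0,0],"grip": 0.0}]}}

```text
t: 52.75
tool_pos: [0.6409, 0.3028, 0.0636]
tool_rot: [-3.139, 0.132, -0.001]
contact_force: [-4.6, -2.0, 10.8]
opening: 0.0002
grip_force: 5.7
```

{"method": "jog_arm", "body": {"steps": [{"linear": [0,0,0.002],"delta_rot": [0,0,0],"grip": 0.0},{"linear": [0,0,0.001],"delta_rot": [0,0,0],"grip": 0.0},{"linear": [0,0,0],"delta_rot": [0,0,0],"grip": 0.0}]}}

```text
t: 53.05
tool_pos: [0.6411, 0.3029, 0.0635]
tool_rot: [3.139, -0.132, 0.001]
contact_force: [-10.3, -3.8, 21.2]
opening: 0.0
grip_force: 10.4
```

The position holds at 0.0635 while the force has jumped to 21 N, so the plunger is at its stop. Rising.

{"method": "jog_arm", "body": {"steps": [{"linear": [0,0,0.0005],"delta_rot": [0,0,0],"grip": 0.0},{"linear": [0,0,0],"delta_rot": [0,0,0],"grip": 0.0},{"linear": [0,0,-0.01],"delta_rot": [0,0,0],"grip": 0.0},{"linear": [0,0,-0.02],"delta_rot": [0,0,0],"grip": 0.0},{"linear": [0,0,-0.04],"delta_rot": [0,0,0],"grip": 0.0},{"linear": [0,0,-0.04],"delta_rot": [0,0,0],"grip": 0.0},{"linear": [0.03,0,-0.03],"delta_rot": [0,0,0],"grip": 0.0},{"linear": [0,0,0],"delta_rot": [0,0,0],"grip": 0.0},{"linear": [0,0,0],"delta_rot": [0,0,0],"grip": 0.0},{"linear": [0,0,0],"delta_rot": [0,0,0],"grip": 0.0}]}}

```text
t: 54.05
tool_pos: [0.6689, 0.2998, 0.1947]
tool_rot: [3.137, -0.132, -0.006]
contact_force: [0.7, -1.0, -0.3]
opening: -0.0002
grip_force: 0.0
```

Run:
```python
from jig import *
from items import items
jaw('w28'); Z=np.load('w28.npz'); rods(Z['W']); Q=tojig(Z['W']).reshape(-1,3)
k=Q[(np.hypot(Q[:,0]-.035,Q[:,1]-.16)<.03)&(Q[:,2]>.085)&(Q[:,2]<.115)]; print('plunger top',np.percentile(k[:,2],95) if len(k) else None)
im,d=ctrl.get_image('top'); cv2.imwrite('pics/top1.png',im[:,:,::-1]); W=cloud('top',d); rods(W); items(W,im)
```

```text
y -0.1 jaw face x -0.0514 back -0.0645; y -0.054 jaw face x -0.0514 back -0.0645; y 0 jaw face x -0.0515 back -0.0649; y 0.1 jaw face x -0.0513 back -0.0610; q6 1.97 F [ 0.7 -1.  -0.3] Tz [-0.06 -0.02 -0.02] pos [0.6689 0.2998 0.1947]
-0.081 1906 ctr -0.0095 -0.0833 [0.036 0.111] ang 87.4 x -0.0637..0.0450 top 0.0617 ends top [0.0616, 0.0619]
-0.027 1881 ctr -0.0095 -0.0281 [0.036 0.112] ang 88.5 x -0.0641..0.0449 top 0.0618 ends top [0.0618, 0.0619]
0.027 1821 ctr -0.0100 0.0301 [0.112 0.035] ang 4.1 x -0.0620..0.0447 top 0.0619 ends top [0.0616, 0.0619]
0.081 212 ctr -0.0570 0.0812 [0.036 0.012] ang 88.3 x -0.0627..-0.0512 top 0.0595 ends top [0.0593, None]
plunger top 0.10831924131867778
-0.081 271 ctr -0.0093 -0.0811 [0.117 0.036] ang 0.1 x -0.0668..0.0488 top 0.0684 ends top [0.0687, 0.0665]
-0.027 274 ctr -0.0093 -0.0268 [0.035 0.116] ang 90.0 x -0.0668..0.0484 top 0.0660 ends top [0.0651, 0.0665]
0.027 270 ctr -0.0093 0.0268 [0.036 0.117] ang 89.6 x -0.0673..0.0488 top 0.0659 ends top [0.0641, 0.0652]
0.081 30 ctr -0.0088 0.0783 [0.116 0.03 ] ang 0.2 x -0.0661..0.0489 top 0.0754 ends top [None, None]
[397 179] ctr [ 0.5474 -0.2852] axis deg 13.5 size [95. 40.] top 24.4 profile [19.  19.9 18.7 18.1 19.7 20.1 19.  17.9]
[407 213] ctr [ 0.4311 -0.3092] axis deg 8.7 size [100.  28.] top 39.9 profile [32.7 35.  34.6 34.3 36.5 36.  35.5 35.2]
[366 221] ctr [ 0.4106 -0.1739] axis deg 12.1 size [99. 26.] top 40.5 profile [ nan 35.3 34.3 35.1 35.2 35.5 36.3 32.3]
[384 217] ctr [ 0.4199 -0.2358] axis deg 175.9 size [60. 30.] top 35.4 profile [32.  30.8 29.9 32.7 30.5 30.5 29.3  nan]
```

View pics/top1.png

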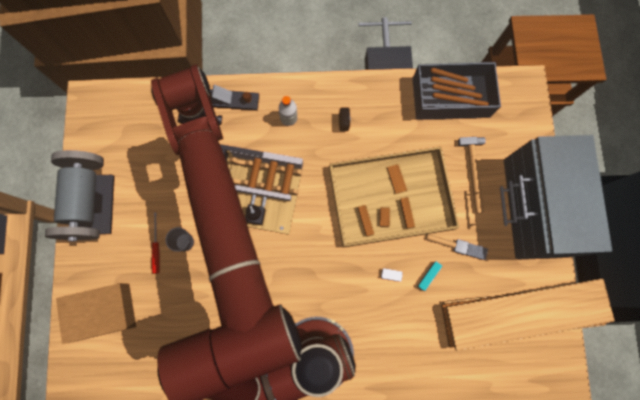

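The top view shows three rods in the jig near (255–290,177), with the jaw closed. The crate still holds the slat, the two sticks and the wedge; the plunger is back up and the bystanders haven't moved. Handing in.

```bash
python3 -c "
from station import ctrl
print(ctrl.finish_job())"
```

```text
the job is handed in; nothing more can be done
None
```

I laid all three rods in their own slots, closed the jaw fully home, pressed the plunger to its stop and let it spring back, then handed the job in at about 54 s; no verdict came back.

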